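# Slip test of a brake pad on a tilting ramp

### The arm

A 7-joint arm with a two-finger parallel gripper is mounted at the origin on the work surface. World frame = base frame: x ahead of the robot, y to its left, z up, the work surface at z = 0. Lengths are in m, angles in rad, forces in N, time in s.
With the tool pointing down it reaches from about 0.4 to 0.85 m from the base axis. Payload 10.4 kg.
Tool frame: the origin (TCP) lies on the front face of the gripper's body, between the roots of the fingers; the fingertips stand 70 mm ahead of it and the grasp point (between the pads) lies 51 mm ahead of it (grasp_offset is the distance from the TCP to the grasp point, in m); z points along the fingers, y is the direction in which the jaws open and shut (so a half turn about z gives the same grasp; the last joint's range is limited). The gripper opens to 87 mm and grips with 3 to 60 N. Pads are 19 mm wide; open, the fingers measure 117 mm over their backs; the gripper's body (75 mm by 190 mm) begins 51 mm behind the grasp point.
Start: joints at [1.259, 0.332, -0.065, 1.46, 0.022, 1.35, -0.088], TCP at [0.178, -0.599, 0.292] pointing down, gripper open.
Joint ranges: [-2.6, 2.6], [-0.5, 2.12], [-1.47, 1.34], [0.16, 2.42], [-1.27, 4.41], [0.06, 2.06], [-2.6, 2.6]. Speed limits (rad/s): [2.22, 2.22, 2.79, 2.79, 3.14, 3.14, 3.14].

### API

Orientations are given as a unit quaternion [x, y, z, w].
In Python, from bench import * gives the robot as it stands. The module is installed in compiled form; this text tells all that it offers.
- The arm moves only by the tool arm_command, never from a script. Its argument "commands" is a list of rows, each a list of 3 entries, a list of its own where there are three numbers: the opening in per cent of the stroke, from 0 (shut) to 100 (fully open), then the shift along the tool's x, y, z in m, then the turn, a rotation vector about the tool's x, y, z in rad. A call has exactly 10 rows; each row is the pose to reach, as a shift and turn from the pose commanded when the call began, along the tool's axes at that moment; what a row does not reach only later rows make up. A row lasts 1/12 s, in which the tool goes at most 41.7 mm and 7.16 degrees, less where a joint would pass 70% of its speed; a pose out of reach is approached as far as the arm can. A call with a gripper value outside its range is refused whole. The fingers move at their own pace and stop on an object; "squeeze" is the grip in N (left out, the last holds). Time passes only in rows, so rows that repeat a pose let the fingers close, or fill a call up. It gives the time, the measured TCP pose, the force and the opening at its end, in the units of the state.
- read_state(): the state, without advancing time (a new reading comes with each control period).
- camera(name): name is "side" or "top" or "wrist"; returns a dict with "pixels" (480x640x3 uint8, red, green, blue), "fx", "fy", "cx", "cy" (pixels), "rvec" (rotation vector, rad) and "tvec" (3), from world to camera coordinates, as OpenCV has them; the wrist camera has in their place "mount" (4x4, takes a point from camera to tool coordinates, whose origin is the TCP and whose axes are the flange's). Camera axes: x right, y down, z forward; pixel columns grow to the right and rows downward; lengths in m; the calibration is good to about 2 mm. A picture is of the moment at which its call begins: read the wrist's pose just before it. There is no depth.
- close_job(): hands the job in, once; it reports no verdict.
The state is a dict: "time": time; "joint_positions": joint angles; "joint_vel": joint speeds; "joint_torque": joint torques, N m; "ee_pos": TCP position; "eef_rot": TCP orientation; "ft_force": force on the tool from outside, world axes, zero at the start; "torque": the same for the moment, N m; "width": finger opening in m.
Only numpy, scipy, OpenCV 4.12 (cv2) and the standard library are available. Lean on these libraries where they do the work, as an engineer would, in place of code of your own. Each camera call takes 0.05 s, during which the arm holds its last target.

### The job

Find the angle at which the brake pad from the green mat slips: lay it lining down across the handle end of the aluminium ramp, wholly above the red line and centred, let go of it, then slowly lift the ramp by its red handle, without touching the pad, only until the pad slips and slides down below the red line. Leave the ramp standing at that angle, and record it by swinging the orange needle beside the ramp until it is parallel to the ramp. Leave the pads on the grey mat, the spray can and the spanner alone.

Things in the scene. Friction and masses are not known exactly. Their poses are not given: they have to be found in the camera images.
- rig: blue slip-test rig, fixed on the bench; its position and yaw vary. Base slab 240 x 255 x 10 mm. Origin on the bench, under the middle of the ramp; +x from the ramp's handle to its hinge, y along the hinge, z up. The ramp lies along y = 0; at the -y side an upright white dial board 105 x 145 mm marked every 10 degrees, the orange needle before it. Ramp and needle turn about axes parallel to y
- ramp (a joint): tilt of the ramp above level, rad: 0 lying level, grows as the handle end is lifted, at most 0.9; starts between 0 and 0.08. The hinge is stiff: the ramp stays at any angle where it is left, also with a pad on it; lifting it by the handle takes about 8 to 13 N
- ramp_hinge (a point): on the ramp's upper face, 4 mm above the hinge axis, which lies at x = 120, y = 0 mm of the rig, 45 mm above the bench; turns with the ramp: +x down the slope from handle to hinge, z out of the face. Plate 205 mm long (x = -205 to 0), 130 mm wide, 8 mm thick. Yellow stop lip 11 mm high, upper side at x = -19 mm; red line across at x = -120 mm; the pad starts uphill of it
- ramp_handle (a point): middle of the ramp's red handle, a round bar 12 mm thick and 114 mm long, parallel to the hinge, 250 mm from the hinge axis and level with it when the ramp lies flat (45 mm above the bench); the gap between bar and plate edge is 39 mm; can be pinched from above across the bar, which may turn in the grip
- needle (a joint): angle of the orange needle above level, rad, same sense as ramp (equal when parallel to the ramp); range 0 to 1.3; starts between 0.85 and 1.15. It stays where it is left; moving it takes about 1.5 N at its grip
- needle_pivot (a point): pivot of the needle, 60 mm above the bench, at x = 90, y = -120 mm of the rig; turns with the needle; its -x points along the needle to its free end
- needle_grip (a point): middle of the needle's black grip pin: a round pin 14 mm thick, 55 mm long, parallel to the pivot axis, 130 mm from the pivot at the needle's free end, standing out from the needle on the side away from the ramp; this point is 30 mm off the needle's plane; can be pinched from above across the pin, which may turn in the grip
- green_mat: green rubber mat, 130 x 130 x 4 mm, fixed; the pad to test lies in its middle. Origin centre of its underside
- grey_mat: grey mat, 240 x 130 x 4 mm, fixed; two spare pads lie on it, to be left alone. Green and grey mat may be either way round. Origin centre of its underside
- pad_a: brake pad: copper-coloured backing plate 46 (x) x 96 (y) x 5 mm over a black lining 40 x 84 x 9 mm, 14 mm high in all, 0.3 kg, lining down. Origin centre of its underside, z up. Three pads look alike, but their linings differ in friction, so their slip angles do (between about 15 and 33 degrees). Any of the three may be the one on the green mat
- pad_b: brake pad: copper-coloured backing plate 46 (x) x 96 (y) x 5 mm over a black lining 40 x 84 x 9 mm, 14 mm high in all, 0.3 kg, lining down. Origin centre of its underside, z up. Three pads look alike, but their linings differ in friction, so their slip angles do (between about 15 and 33 degrees). Any of the three may be the one on the green mat
- pad_c: brake pad: copper-coloured backing plate 46 (x) x 96 (y) x 5 mm over a black lining 40 x 84 x 9 mm, 14 mm high in all, 0.3 kg, lining down. Origin centre of its underside, z up. Three pads look alike, but their linings differ in friction, so their slip angles do (between about 15 and 33 degrees). Any of the three may be the one on the green mat
- spray_can: orange spray can, 66 mm wide, 190 mm high, standing on the bench; bystander. Origin centre of its underside
- spanner: steel spanner 180 mm long, lying on the bench; bystander. Origin at its underside
Not all that is in view belongs to the job. There is more than one size of the green_mat; the one meant has the size given above.

How it is judged:
On the way, in this order (a step that is already met when the one before it is completed fails the run):
1. the pad from the green mat lies free across the ramp's upper end, above the red line, the ramp still nearly level (below 0.2 rad) (((x of pad_a in the frame of ramp_hinge between -0.185 and -0.135 m and y of pad_a in the frame of ramp_hinge between -0.03 and 0.03 m and z of pad_a in the frame of ramp_hinge between -0.004 and 0.005 m and angle between the x axis of pad_a and the x axis of ramp_hinge, either way round below 0.3 rad and value of joint ramp below 0.2 rad and contact force between the fingers and pad_a below 0.1 N and distance of each of pad_b, pad_c from where it was at the start of the episode below 0.03 m and horizontal distance between each of pad_b, pad_c and green_mat above 0.09 m) or (x of pad_b in the frame of ramp_hinge between -0.185 and -0.135 m and y of pad_b in the frame of ramp_hinge between -0.03 and 0.03 m and z of pad_b in the frame of ramp_hinge between -0.004 and 0.005 m and angle between the x axis of pad_b and the x axis of ramp_hinge, either way round below 0.3 rad and value of joint ramp below 0.2 rad and contact force between the fingers and pad_b below 0.1 N and distance of each of pad_a, pad_c from where it was at the start of the episode below 0.03 m and horizontal distance between each of pad_a, pad_c and green_mat above 0.09 m) or (x of pad_c in the frame of ramp_hinge between -0.185 and -0.135 m and y of pad_c in the frame of ramp_hinge between -0.03 and 0.03 m and z of pad_c in the frame of ramp_hinge between -0.004 and 0.005 m and angle between the x axis of pad_c and the x axis of ramp_hinge, either way round below 0.3 rad and value of joint ramp below 0.2 rad and contact force between the fingers and pad_c below 0.1 N and distance of each of pad_a, pad_b from where it was at the start of the episode below 0.03 m and horizontal distance between each of pad_a, pad_b and green_mat above 0.09 m))), for 0.2 s.
2. the pad has slid down the ramp below the red line by itself, with the ramp near the pad's slip angle (((x of pad_a in the frame of ramp_hinge between -0.115 and -0.03 m and y of pad_a in the frame of ramp_hinge between -0.03 and 0.03 m and z of pad_a in the frame of ramp_hinge between -0.004 and 0.005 m and value of joint ramp between 0.27 and 0.395 rad and contact force between the fingers and pad_a below 0.1 N and distance of each of pad_b, pad_c from where it was at the start of the episode below 0.03 m and horizontal distance between each of pad_b, pad_c and green_mat above 0.09 m) or (x of pad_b in the frame of ramp_hinge between -0.115 and -0.03 m and y of pad_b in the frame of ramp_hinge between -0.03 and 0.03 m and z of pad_b in the frame of ramp_hinge between -0.004 and 0.005 m and value of joint ramp between 0.383 and 0.508 rad and contact force between the fingers and pad_b below 0.1 N and distance of each of pad_a, pad_c from where it was at the start of the episode below 0.03 m and horizontal distance between each of pad_a, pad_c and green_mat above 0.09 m) or (x of pad_c in the frame of ramp_hinge between -0.115 and -0.03 m and y of pad_c in the frame of ramp_hinge between -0.03 and 0.03 m and z of pad_c in the frame of ramp_hinge between -0.004 and 0.005 m and value of joint ramp between 0.5 and 0.625 rad and contact force between the fingers and pad_c below 0.1 N and distance of each of pad_a, pad_b from where it was at the start of the episode below 0.03 m and horizontal distance between each of pad_a, pad_b and green_mat above 0.09 m))), for 0.2 s.
At the end, for the whole second after the job is handed in: the tested pad rests on the ramp below the red line; the ramp stands 0.04 rad below to 0.085 above its slip angle; the needle is parallel within 0.07 rad; all at rest; the other pads within 30 mm of their places, the green mat empty (((x of pad_a in the frame of ramp_hinge between -0.115 and -0.03 m and y of pad_a in the frame of ramp_hinge between -0.03 and 0.03 m and z of pad_a in the frame of ramp_hinge between -0.004 and 0.005 m and value of joint ramp between 0.27 and 0.395 rad and distance of each of pad_b, pad_c from where it was at the start of the episode below 0.03 m and horizontal distance between each of pad_b, pad_c and green_mat above 0.09 m and linear speed of pad_a below 0.02 m/s and angle between the x axis of needle_pivot and the x axis of ramp_hinge, either way round below 0.07 rad and velocity of joint ramp between -0.02 and 0.02 rad/s and velocity of joint needle between -0.02 and 0.02 rad/s) or (x of pad_b in the frame of ramp_hinge between -0.115 and -0.03 m and y of pad_b in the frame of ramp_hinge between -0.03 and 0.03 m and z of pad_b in the frame of ramp_hinge between -0.004 and 0.005 m and value of joint ramp between 0.383 and 0.508 rad and distance of each of pad_a, pad_c from where it was at the start of the episode below 0.03 m and horizontal distance between each of pad_a, pad_c and green_mat above 0.09 m and linear speed of pad_b below 0.02 m/s and angle between the x axis of needle_pivot and the x axis of ramp_hinge, either way round below 0.07 rad and velocity of joint ramp between -0.02 and 0.02 rad/s and velocity of joint needle between -0.02 and 0.02 rad/s) or (x of pad_c in the frame of ramp_hinge between -0.115 and -0.03 m and y of pad_c in the frame of ramp_hinge between -0.03 and 0.03 m and z of pad_c in the frame of ramp_hinge between -0.004 and 0.005 m and value of joint ramp between 0.5 and 0.625 rad and distance of each of pad_a, pad_b from where it was at the start of the episode below 0.03 m and horizontal distance between each of pad_a, pad_b and green_mat above 0.09 m and linear speed of pad_c below 0.02 m/s and angle between the x axis of needle_pivot and the x axis of ramp_hinge, either way round below 0.07 rad and velocity of joint ramp between -0.02 and 0.02 rad/s and velocity of joint needle between -0.02 and 0.02 rad/s))); the robot touches nothing.
It fails at once if the gripper touches a pad while the ramp is tilted more than 0.2 rad (value of joint ramp above 0.2 rad and (contact force between any of the arm, the fingers and pad_a above 0.5 N or contact force between any of the arm, the fingers and pad_b above 0.5 N or contact force between any of the arm, the fingers and pad_c above 0.5 N)).
It fails at once if the ramp is lifted more than 0.12 rad past the slip angle of the pad on it ((x of pad_a in the frame of ramp_hinge between -0.2 and -0.02 m and y of pad_a in the frame of ramp_hinge between -0.03 and 0.03 m and z of pad_a in the frame of ramp_hinge between -0.004 and 0.005 m and value of joint ramp above 0.43 rad) or (x of pad_b in the frame of ramp_hinge between -0.2 and -0.02 m and y of pad_b in the frame of ramp_hinge between -0.03 and 0.03 m and z of pad_b in the frame of ramp_hinge between -0.004 and 0.005 m and value of joint ramp above 0.543 rad) or (x of pad_c in the frame of ramp_hinge between -0.2 and -0.02 m and y of pad_c in the frame of ramp_hinge between -0.03 and 0.03 m and z of pad_c in the frame of ramp_hinge between -0.004 and 0.005 m and value of joint ramp above 0.66 rad)).
It fails at once if the spray can or the spanner is moved by more than 30 mm or the can tipped (distance of any of spray_can, spanner from where it was at the start of the episode above 0.03 m or angle between spray_can's own z axis and vertical above 0.3 rad).
It also fails if it takes over 72 s, if anything falls off the work surface, if the arm or the gripper's body presses on something with over 40 N, if the wrist force passes 120 N, or if a joint passes its speed limit or range.

## Working session

There is one attempt and no reset: what is moved stays moved. The work goes in short steps, Python scripts to look and compute and a tool call to move; the robot and the scene stay as the last step left them, time stands still between calls to the robot, and variables do not carry over. Pictures are saved under pics/ and viewed, and the job is handed in when it is done.

Besides the shell and the picture viewer there is one more tool, called as a command line: name --argument value ..., lists and objects as JSON in quotes. arm_command: Moves the arm, as the interface text tells. Its arguments: {"type":"object","properties":{"commands":{"type":"array","items":{"type":"array"}},"squeeze":{"type":"number"}},"required":["commands"]}

```bash
mkdir -p pics; cat > h.py <<'E'
from bench import *
import numpy as np, cv2
from scipy.spatial.transform import Rotation as R
def snap(name,fn,crop=None,scale=1):
    s=read_state(); c=camera(name); im=c["pixels"][:,:,::-1]
    cv2.imwrite(f"pics/{fn}_full.png",im)
    if crop: x0,y0,x1,y1=crop; im=im[y0:y1,x0:x1]
    if scale!=1: im=cv2.resize(im,None,fx=scale,fy=scale,interpolation=cv2.INTER_CUBIC)
    cv2.imwrite(f"pics/{fn}.png",im); return s,c
def ext(c,s=None):
    if "rvec" in c:
        Rm=cv2.Rodrigues(np.array(c["rvec"],float))[0]; t=np.array(c["tvec"],float).ravel()
        return Rm,t
    M=np.array(c["mount"]); T=np.eye(4); T[:3,:3]=R.from_quat(s["eef_rot"]).as_matrix(); T[:3,3]=s["ee_pos"]
    W=np.linalg.inv(T@M); return W[:3,:3],W[:3,3]
def px2w(c,u,v,z,s=None):
    Rm,t=ext(c,s); d=Rm.T@np.array([(u-c["cx"])/c["fx"],(v-c["cy"])/c["fy"],1]); o=-Rm.T@t
    return o+d*(z-o[2])/d[2]
def w2px(c,p,s=None):
    Rm,t=ext(c,s); q=Rm@np.array(p)+t; return np.array([c["fx"]*q[0]/q[2]+c["cx"],c["fy"]*q[1]/q[2]+c["cy"]])
E
python3 - <<'E'
from h import *
s=read_state(); print(s)
for n in ["side","top","wrist"]:
    s,c=snap(n,"a_"+n); print(n,{k:v for k,v in c.items() if k!="pixels"})
E
```

```text
{'time': 0.0, 'joint_positions': array([ 1.25936737,  0.33286925, -0.06474703,  1.46093017,  0.02160738,
        1.34985872, -0.08849392]), 'joint_vel': array([ 2.34343530e-03,  5.37189870e-04,  3.48294060e-05, -4.57620326e-04,
       -1.23642735e-04,  7.84893673e-05, -6.95767420e-04]), 'joint_torque': array([-2.94616857e-04, -6.23245311e+01,  2.43561954e-02, -3.89894772e+01,
       -6.13665814e-02,  3.97596066e-02,  1.10576293e-04]), 'ee_pos': array([ 0.17796459, -0.59884136,  0.29146094]), 'eef_rot': array([ 9.89584860e-01,  1.43949074e-01, -1.24927724e-04, -6.73203955e-04]), 'ft_force': array([-0.63191023,  0.37098798,  0.5067842 ]), 'torque': array([-0.01524387,  0.0027779 ,  0.0551246 ]), 'width': 0.08713352293099808}
side {'fx': 529.5462898124724, 'fy': 529.5462898124724, 'cx': 322.73429921164535, 'cy': 238.96523948524737, 'rvec': array([ 0.99224407, -2.21244092,  1.27589254]), 'tvec': array([0.38632304, 0.29433359, 0.79919635])}
top {'fx': 493.2166999807126, 'fy': 493.2166999807126, 'cx': 322.26822613377493, 'cy': 239.1263777237544, 'rvec': array([ 2.09159458, -2.12522329,  0.16083293]), 'tvec': array([0.02547919, 0.60461156, 1.03859806])}
wrist {'fx': 412.46165960653775, 'fy': 412.46165960653775, 'cx': 324.82397918599986, 'cy': 242.43421284633789, 'mount': array([[-1.30344981e-04, -9.65331269e-01, -2.61027824e-01,
         7.22169119e-02],
       [ 9.99999792e-01,  3.91110199e-05, -6.43992821e-04,
        -5.60976263e-04],
       [ 6.31875471e-04, -2.61027853e-01,  9.65331063e-01,
        -9.24519557e-02],
       [ 0.00000000e+00,  0.00000000e+00,  0.00000000e+00,
         1.00000000e+00]])}
```

View pics/a_top.png

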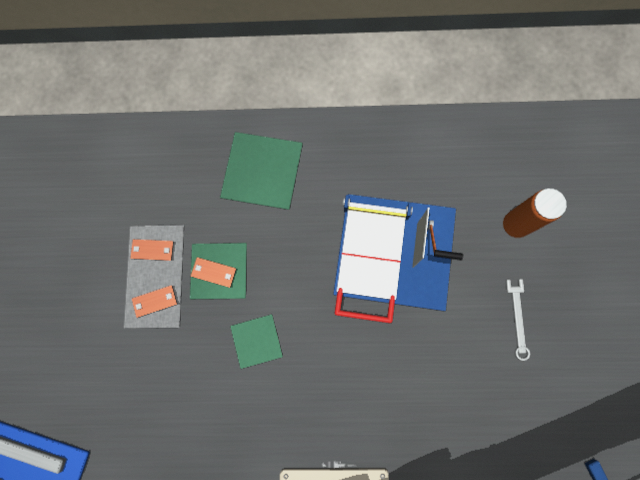

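View pics/a_side.png

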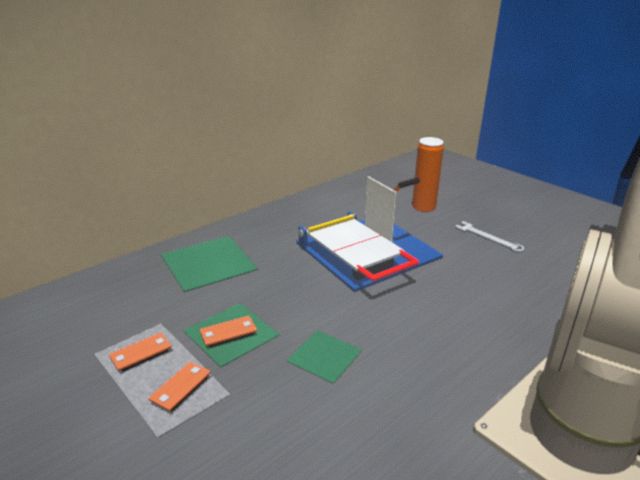

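View pics/a_wrist.png

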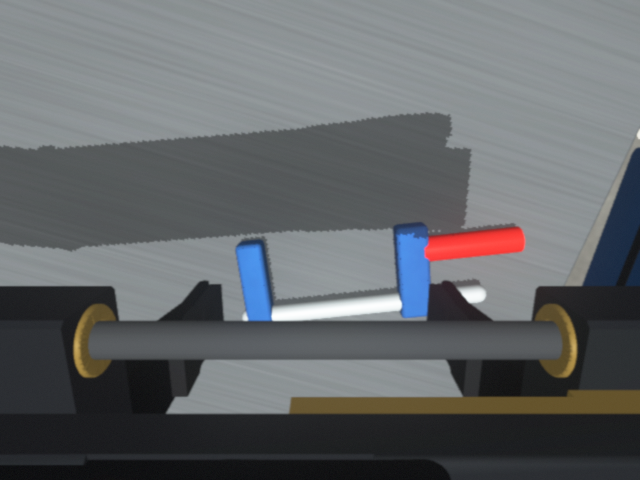

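Top view: the green candidates are a large mat at (262,170), a mat with a pad at (218,271) and a small mat at (257,341). Pads sit at (214,272) on green, and at (152,250) and (154,301) on grey. The rig is at (395,255). I'll crop in close to check.

```bash
python3 - <<'E'
from h import *
im=cv2.imread("pics/a_top_full.png")
cv2.imwrite("pics/b1.png",cv2.resize(im[220:340,110:290],None,fx=4.4,fy=4.4,interpolation=cv2.INTER_CUBIC))
cv2.imwrite("pics/b2.png",cv2.resize(im[185:330,325:475],None,fx=4,fy=4,interpolation=cv2.INTER_CUBIC))
E
```

```text
(no output)
```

View pics/b1.png

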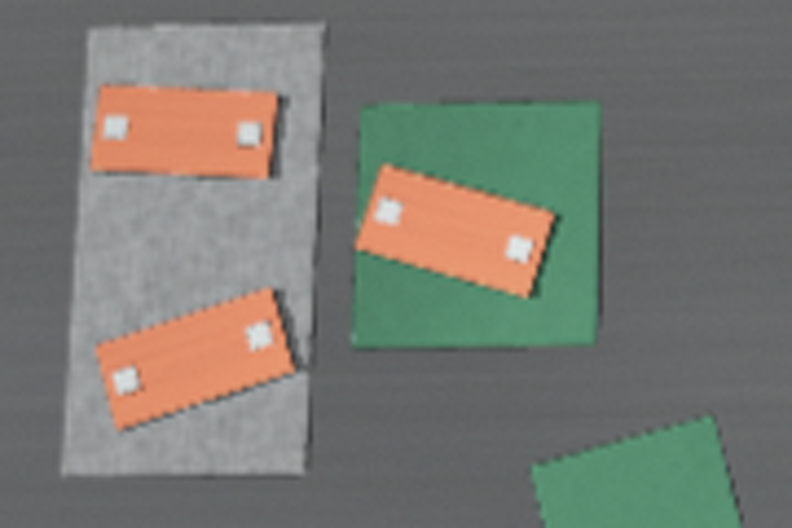

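View pics/b2.png

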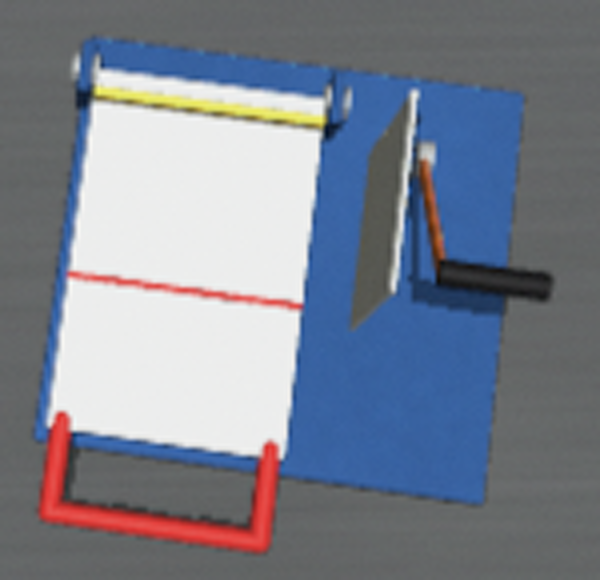

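```bash
cat > rig.py <<'E'
from h import *
from scipy.optimize import least_squares
def rigT(x,y,yaw):
    T=np.eye(4);T[:3,:3]=R.from_euler('z',yaw).as_matrix();T[:3,3]=[x,y,0];return T
def ramp_pt(P,th,p):  # p in ramp_hinge frame
    Ry=R.from_euler('y',th).as_matrix() # handle(-x) goes up for +th about y
    q=np.array([.12,0,.045])+Ry@(np.array(p)+[0,0,.004])
    T=rigT(*P); return T[:3,:3]@q+T[:3,3]
def needle_pt(P,a,p):
    q=np.array([.09,-.12,.06])+R.from_euler('y',a).as_matrix()@np.array(p)
    T=rigT(*P); return T[:3,:3]@q+T[:3,3]
E
python3 - <<'E'
from rig import *
c=camera("top")
f=lambda l:[(a/4.4+110,b/4.4+220) for a,b in l]
g=lambda l:[(a/4+325,b/4+185) for a,b in l]
pad=np.array([px2w(c,u,v,.018) for u,v in f([(383,164),(555,214),(531,298),(357,248)])])
mat=np.array([px2w(c,u,v,.004) for u,v in f([(361,104),(600,101),(597,345),(352,346)])])
for n,P in(("pad",pad),("mat",mat)):
    print(n,P.mean(0),np.linalg.norm(np.diff(P,axis=0),axis=1))
d=pad[1]-pad[0]+pad[2]-pad[3]; print("pad long axis yaw",np.degrees(np.arctan2(d[1],d[0])))
obs=g([(68,273),(304,307),(52,519),(260,548),(92,88),(327,119)])
mod=[(-.12,.065,0),(-.12,-.065,0),(-.25,.054,-.004),(-.25,-.054,-.004),(-.019,.065,.011),(-.019,-.065,.011)]
def res(p):
    r=[]
    for o,m in zip(obs,mod): r+=list(w2px(c,ramp_pt(p[:3],p[3],m))-o)
    gp=w2px(c,needle_pt(p[:3],p[4],(-.13,-.030,0)))
    r+=list(gp-np.array(g([(495,279)])[0]))
    return r
o=px2w(c,375,250,.05)
s=least_squares(res,[o[0],o[1],0,.04,1.0]); print(s.x,np.round(s.fun,1))
import json; json.dump(list(s.x),open("rig.json","w"))
print("handle",ramp_pt(s.x[:3],s.x[3],(-.25,0,-.004)),"pad target",ramp_pt(s.x[:3],s.x[3],(-.16,0,0)),"grip",needle_pt(s.x[:3],s.x[4],(-.13,-.03,0)))
print("can",px2w(c,549,204,.19),"span",px2w(c,520,320,0))
E
```

```text
pad [0.53941674 0.26683216 0.018     ] [0.09544568 0.04501254 0.09579294]
mat [0.54520929 0.25935038 0.004     ] [0.12827767 0.12910087 0.12881731]
pad long axis yaw -106.83374493044604
[ 0.56098312 -0.09068685 -0.15192348  0.07968344  0.90554081] [-0.3  0.3 -0.3 -0.4  0.8 -1.6 -0.9 -1.8 -0.3  1.8 -0.9  1.4  1.8  0.4]
handle [ 0.43326461 -0.07113274  0.06489979] pad target [ 0.52226042 -0.08475828  0.06172317] grip [ 0.54792597 -0.24043562  0.16227868]
can [ 0.64066577 -0.42944518  0.19      ] span [ 0.42304246 -0.42249475  0.        ]
```

The mat under the pad measures 129 mm, so it's the right one. The rig fit is good. I'll check the side view to refine the ramp and needle angles.

```bash
python3 - <<'E'
from rig import *
import json
p=json.load(open("rig.json"))
c=camera("side"); im=c["pixels"][:,:,::-1].copy()
x0,y0,sc=285,160,5
im=cv2.resize(im[y0:y0+120,x0:x0+160],None,fx=sc,fy=sc,interpolation=cv2.INTER_CUBIC)
cv2.imwrite("pics/c1.png",im)
for m in [(-.12,.065,0),(-.12,-.065,0),(-.25,.054,-.004),(-.25,-.054,-.004),(-.019,.065,.011),(-.019,-.065,.011)]:
    print(m,(w2px(c,ramp_pt(p[:3],p[3],m))-[x0,y0])*sc)
print((w2px(c,needle_pt(p[:3],p[4],(-.13,-.03,0)))-[x0,y0])*sc)
E
```

```text
(-0.12, 0.065, 0) [244.92215266 436.40391122]
(-0.12, -0.065, 0) [479.41127495 357.50526464]
(-0.25, 0.054, -0.004) [450.98488407 556.96435961]
(-0.25, -0.054, -0.004) [654.12056693 479.80593456]
(-0.019, 0.065, 0.011) [121.04447016 334.91502881]
(-0.019, -0.065, 0.011) [348.43410493 265.31892784]
[627.50906869 102.00319211]
```

View pics/c1.png

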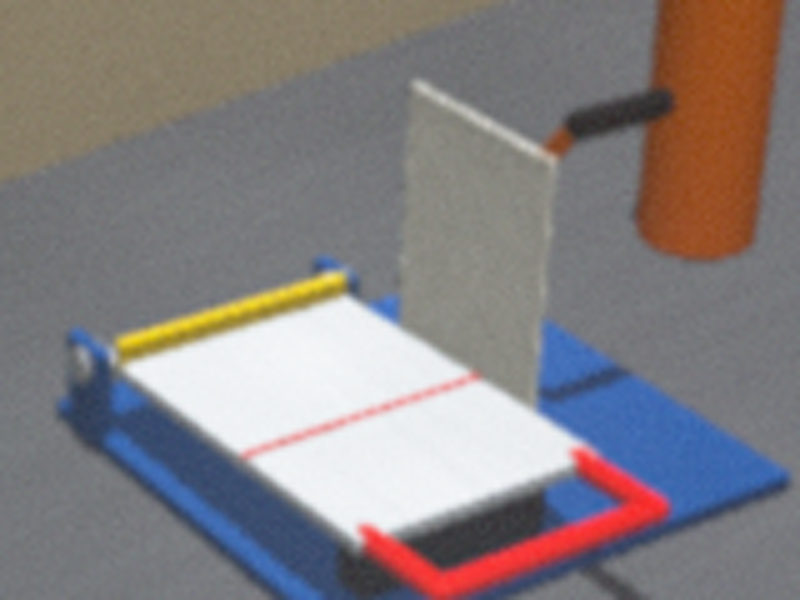

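```bash
cat > fit.py <<'E'
from rig import *
import json
ct=camera("top"); cs=camera("side")
g=lambda l:[(a/4+325,b/4+185) for a,b in l]
k=lambda l:[(a/5+285,b/5+160) for a,b in l]
mod=[(-.12,.065,0),(-.12,-.065,0),(-.25,.054,-.004),(-.25,-.054,-.004),(-.019,.065,.011),(-.019,-.065,.011)]
ot=g([(68,273),(304,307),(52,519),(260,548),(92,88),(327,119)]); os_=k([(244,456),(480,377),(442,582),(655,504),(119,342),(345,275)])
def res(p):
    r=[]
    for c,obs,gr in((ct,ot,g([(495,279)])[0]),(cs,os_,k([(620,113)])[0])):
        for o,m in zip(obs,mod): r+=list(w2px(c,ramp_pt(p[:3],p[3],m))-o)
        r+=list(w2px(c,needle_pt(p[:3],p[4],(-.13,-.030,0)))-np.array(gr))
    return r
s=least_squares(res,json.load(open("rig.json")),loss='soft_l1'); print(s.x,np.round(res(s.x),1))
json.dump(list(s.x),open("rig.json","w"))
print("handle",ramp_pt(s.x[:3],s.x[3],(-.25,0,-.004)),"pad target",ramp_pt(s.x[:3],s.x[3],(-.16,0,0)),"grip",needle_pt(s.x[:3],s.x[4],(-.13,-.03,0)))
E
python3 fit.py
```

```text
[ 0.56217132 -0.09061805 -0.14719996  0.0262592   0.88539814] [-0.4  0.6 -0.8 -0.4  1.  -1.4 -1.3 -1.9 -0.7  1.8 -1.2  1.2  1.5  0.6
 -0.  -1.4 -0.6 -1.6  1.5  0.4 -0.9  0.3  0.1 -1.   0.3 -1.6  1.4 -1.5]
handle [ 0.43366245 -0.07156373  0.05156405] pad target [ 0.52276235 -0.08477479  0.05319961] grip [ 0.5478     -0.24012707  0.16064172]
```

```bash
cat > plan.py <<'E'
from h import *
# desired TCP target (fingertip dir down), yaw of tool x in deg, pitch via extra rot
def plan(pos,yaw,extra=None,cur=None):
    s=read_state() if cur is None else cur
    R0=R.from_quat(s["eef_rot"]); 
    Rd=R.from_euler('z',yaw,degrees=True)*R.from_euler('x',180,degrees=True)
    if extra is not None: Rd=R.from_rotvec(extra)*Rd
    sh=R0.inv().apply(np.array(pos)-s["ee_pos"]); rv=(R0.inv()*Rd).as_rotvec()
    print("t",round(s["time"],2),"pos",np.round(s["ee_pos"],4),"shift",np.round(sh,4),"|",round(np.linalg.norm(sh),3),"rot",np.round(rv,4),"f",np.round(s["ft_force"],1),"w",round(s["width"],4))
E
python3 -c "
from plan import *
plan([.48,-.2,.29],73.2)"
```

```text
t 0.35 pos [ 0.178  -0.5991  0.2921] shift [ 0.4031 -0.2965  0.0022] | 0.5 rot [-2.000e-04 -1.000e-04 -9.887e-01] f [0.4 0.5 0. ] w 0.087
```

arm_command --commands '[[100, [0.04, -0.03, 0], [0, 0, -0.1]], [100, [0.08, -0.06, 0], [0, 0, -0.2]], [100, [0.12, -0.09, 0], [0, 0, -0.3]], [100, [0.16, -0.12, 0], [0, 0, -0.4]], [100, [0.2, -0.15, 0], [0, 0, -0.5]], [100, [0.24, -0.18, 0], [0, 0, -0.6]], [100, [0.27, -0.2, 0], [0, 0, -0.7]], [100, [0.3, -0.22, 0], [0, 0, -0.8]], [100, [0.33, -0.24, 0], [0, 0, -0.9]], [100, [0.36, -0.26, 0], [0, 0, -0.98]]]'

```text
time: 1.18
ee_pos: [0.4324, -0.2668, 0.2926]
eef_rot: [0.804, 0.595, -0.0, 0.0]
ft_force: [1.4, -1.0, -0.5]
width: 0.0869
```

```bash
python3 -c "
from plan import *
plan([.54,.266,.25],73.2)"
```

```text
t 1.18 pos [ 0.4324 -0.2668  0.2926] shift [ 0.541  -0.053   0.0422] | 0.545 rot [ 0.0007  0.0007 -0.0037] f [ 1.4 -1.  -0.5] w 0.0869
```

arm_command --commands '[[100, [0.04, 0, 0], [0, 0, 0]], [100, [0.08, 0, 0], [0, 0, 0]], [100, [0.12, 0, 0], [0, 0, 0]], [100, [0.16, 0, 0], [0, 0, 0]], [100, [0.2, 0, 0], [0, 0, 0]], [100, [0.24, 0, 0], [0, 0, 0]], [100, [0.28, -0.01, 0], [0, 0, 0]], [100, [0.32, -0.02, 0], [0, 0, 0]], [100, [0.36, -0.03, 0], [0, 0, 0]], [100, [0.4, -0.04, 0], [0, 0, 0]]]'

```text
time: 2.02
ee_pos: [0.5121, 0.1271, 0.2925]
eef_rot: [0.806, 0.592, 0.0, 0.0]
ft_force: [1.0, -0.4, 0.0]
width: 0.0871
```

```bash
python3 -c "
from plan import *
plan([.54,.266,.25],73.2)"
```

```text
t 2.02 pos [0.5121 0.1271 0.2925] shift [ 0.1409 -0.0148  0.0425] | 0.148 rot [ 0.0009  0.     -0.0093] f [ 1.  -0.4  0. ] w 0.0871
```

arm_command --commands '[[100, [0.035, 0, 0.01], [0, 0, 0]], [100, [0.07, -0.01, 0.02], [0, 0, 0]], [100, [0.1, -0.015, 0.03], [0, 0, 0]], [100, [0.13, -0.015, 0.04], [0, 0, 0]], [100, [0.14, -0.015, 0.06], [0, 0, 0]], [100, [0.14, -0.015, 0.08], [0, 0, 0]], [100, [0.14, -0.015, 0.1], [0, 0, 0]], [100, [0.14, -0.015, 0.1], [0, 0, 0]], [100, [0.14, -0.015, 0.1], [0, 0, 0]], [100, [0.14, -0.015, 0.1], [0, 0, 0]]]'

```text
time: 2.85
ee_pos: [0.5401, 0.2634, 0.1935]
eef_rot: [0.806, 0.593, 0.001, 0.0]
ft_force: [-0.1, 0.8, 0.9]
width: 0.0872
```

```bash
python3 -c "
from plan import *
s,c=snap('wrist','d1')
pad=np.array([.5394,.2668,.018]); print(w2px(c,pad,s))
plan([.5394,.2668,.078],73.2)"
```

```text
[321.46536803 238.24733653]
t 2.9 pos [0.5403 0.2635 0.1939] shift [ 0.0027 -0.002   0.1159] | 0.116 rot [ 0.0017 -0.0013 -0.0092] f [ 0.7 -0.5  0.3] w 0.0867
```

View pics/d1.png

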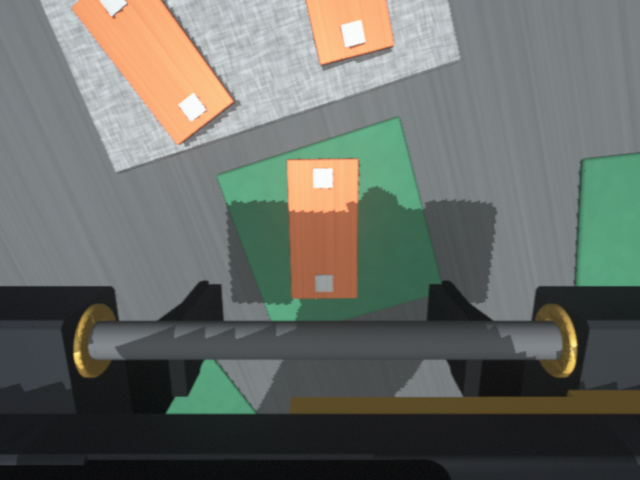

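```bash
python3 -c "
from plan import *
s=read_state();c=camera('wrist')
P=np.array([px2w(c,u,v,.018,s) for u,v in [(287,159),(358,159),(357,298),(291,298)]]);print(P,P.mean(0),np.linalg.norm(np.diff(P,axis=0),axis=1))
plan([*P.mean(0)[:2],.078],73.2)"
```

```text
[[0.53433621 0.32328389 0.018     ]
 [0.5776478  0.30975828 0.018     ]
 [0.55043905 0.21824571 0.018     ]
 [0.50640131 0.23203308 0.018     ]] [0.54220609 0.27083024 0.018     ] [0.0453744  0.09547181 0.04614558]
t 2.95 pos [0.5403 0.2635 0.1939] shift [ 0.0074 -0.0006  0.1159] | 0.116 rot [ 0.0018 -0.0013 -0.0092] f [ 0.   0.  -0.1] w 0.0868
```

arm_command --commands '[[100, [0.006, -0.001, 0.03], [0, 0, -0.009]], [100, [0.006, -0.001, 0.06], [0, 0, -0.009]], [100, [0.006, -0.001, 0.09], [0, 0, -0.009]], [100, [0.006, -0.001, 0.11], [0, 0, -0.009]], [100, [0.006, -0.001, 0.116], [0, 0, -0.009]], [100, [0.006, -0.001, 0.116], [0, 0, -0.009]], [100, [0.006, -0.001, 0.116], [0, 0, -0.009]], [40, [0.006, -0.001, 0.116], [0, 0, -0.009]], [30, [0.006, -0.001, 0.116], [0, 0, -0.009]], [30, [0.006, -0.001, 0.116], [0, 0, -0.009]]]' --squeeze 20

```text
time: 3.78
ee_pos: [0.541, 0.2695, 0.0772]
eef_rot: [0.803, 0.596, 0.001, 0.0]
ft_force: [0.5, -0.0, -0.2]
width: 0.0743
```

```bash
python3 -c "
from plan import *
plan([.54,.265,.078],73.2)"
```

```text
t 3.78 pos [0.541  0.2695 0.0772] shift [-0.0045  0.0003 -0.0008] | 0.005 rot [ 0.0012 -0.0008 -0.0001] f [ 0.5 -0.  -0.2] w 0.0743
```

Close, then lift.

arm_command --commands '[[20, [0, 0, 0], [0, 0, 0]], [20, [0, 0, 0], [0, 0, 0]], [20, [0, 0, 0], [0, 0, 0]], [20, [0, 0, 0], [0, 0, 0]], [20, [0, 0, 0], [0, 0, 0]], [20, [0, 0, -0.01], [0, 0, 0]], [20, [0, 0, -0.03], [0, 0, 0]], [20, [0, 0, -0.06], [0, 0, 0]], [20, [0, 0, -0.09], [0, 0, 0]], [20, [0, 0, -0.12], [0, 0, 0]]]' --squeeze 20

```text
time: 4.62
ee_pos: [0.5399, 0.2693, 0.1977]
eef_rot: [0.803, 0.597, -0.0, -0.0]
ft_force: [1.2, 0.3, -4.1]
width: 0.0455
```

```bash
python3 -c "
from plan import *
import numpy as np
# pad offset along tool x by +0.0013; ramp target
plan([.5228,-.0848,.19],90-8.43)"
```

```text
t 4.62 pos [0.5399 0.2693 0.1977] shift [-0.344   0.0857  0.0078] | 0.355 rot [-0.0009  0.0005 -0.1453] f [ 1.2  0.3 -4.1] w 0.0455
```

arm_command --commands '[[20, [-0.035, 0.009, 0], [0, 0, -0.02]], [20, [-0.07, 0.018, 0], [0, 0, -0.04]], [20, [-0.105, 0.027, 0], [0, 0, -0.06]], [20, [-0.14, 0.036, 0], [0, 0, -0.08]], [20, [-0.175, 0.045, 0], [0, 0, -0.1]], [20, [-0.21, 0.054, 0], [0, 0, -0.12]], [20, [-0.245, 0.063, 0], [0, 0, -0.14]], [20, [-0.28, 0.072, 0], [0, 0, -0.145]], [20, [-0.315, 0.08, 0], [0, 0, -0.145]], [20, [-0.343, 0.085, 0], [0, 0, -0.145]]]'

```text
time: 5.45
ee_pos: [0.5221, -0.0866, 0.1966]
eef_rot: [0.758, 0.652, -0.0, 0.0]
ft_force: [1.0, -1.7, -2.6]
width: 0.0456
```

arm_command --commands '[[20, [0, 0, 0], [0, 0, 0]], [20, [0, 0, 0], [0, 0, 0]], [20, [0, 0, 0.01], [0, 0, 0]], [20, [0, 0, 0.02], [0, 0, 0]], [20, [0, 0, 0.03], [0, 0, 0]], [20, [0, 0, 0.04], [0, 0, 0]], [20, [0, 0, 0.05], [0, 0, 0]], [20, [0, 0, 0.05], [0, 0, 0]], [20, [0, 0, 0.05], [0, 0, 0]], [20, [0, 0, 0.05], [0, 0, 0]]]'

```text
time: 6.28
ee_pos: [0.5231, -0.0834, 0.1464]
eef_rot: [0.757, 0.653, 0.0, 0.0]
ft_force: [0.1, -0.6, -2.7]
width: 0.0459
```

```bash
python3 -c "
from plan import *
plan([.5228,-.0848,.1262],90-8.43)
s,c=snap('wrist','e1'); s,c=snap('side','e2',(285,130,445,290),4)
s,c=snap('top','e3',(325,185,475,330),4)"
```

```text
t 6.28 pos [ 0.5231 -0.0834  0.1464] shift [-0.0015 -0.0001  0.0202] | 0.02 rot [ 0.0003 -0.0002 -0.0006] f [ 0.1 -0.6 -2.7] w 0.0459
```

View pics/e1.png

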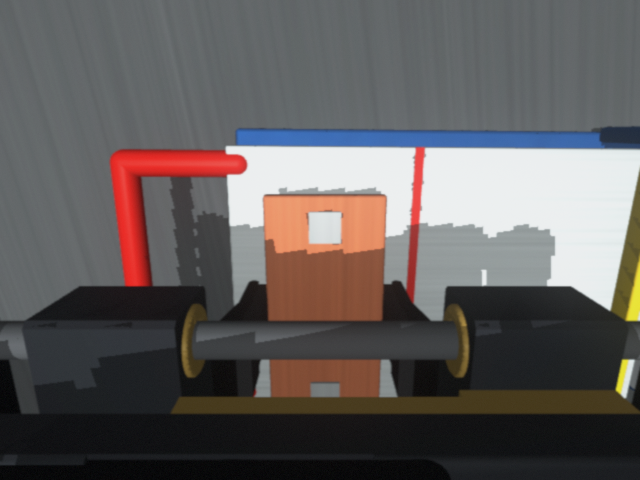

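View pics/e2.png

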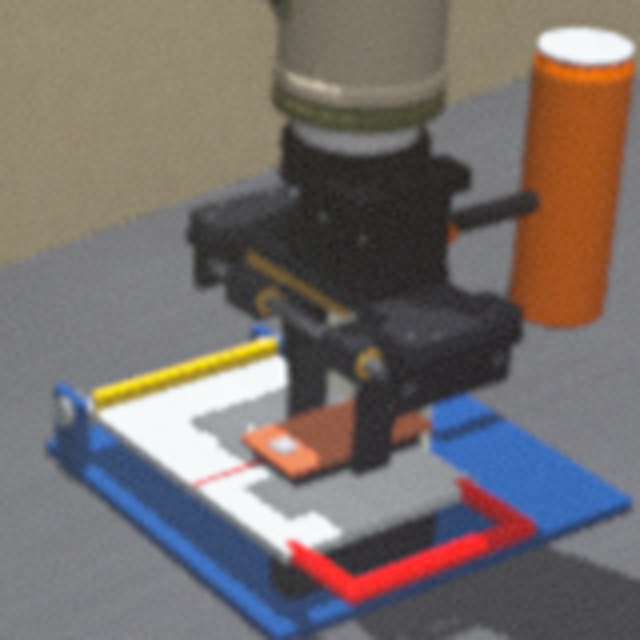

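arm_command --commands '[[20, [-0.001, 0, 0.004], [0, 0, 0]], [20, [-0.001, 0, 0.008], [0, 0, 0]], [20, [-0.001, 0, 0.012], [0, 0, 0]], [20, [-0.001, 0, 0.015], [0, 0, 0]], [20, [-0.001, 0, 0.017], [0, 0, 0]], [20, [-0.001, 0, 0.018], [0, 0, 0]], [20, [-0.001, 0, 0.019], [0, 0, 0]], [20, [-0.001, 0, 0.02], [0, 0, 0]], [20, [-0.001, 0, 0.02], [0, 0, 0]], [20, [-0.001, 0, 0.02], [0, 0, 0]]]'

```text
time: 7.27
ee_pos: [0.5227, -0.0845, 0.1264]
eef_rot: [0.757, 0.653, 0.0, 0.0]
ft_force: [-1.4, 0.3, -1.9]
width: 0.0454
```

```bash
python3 -c "
from plan import *
plan([.5228,-.0848,.1262],90-8.43)
s,c=snap('side','f2',(285,170,445,290),5)"
```

```text
t 7.27 pos [ 0.5227 -0.0845  0.1264] shift [-0.0003  0.0001  0.0002] | 0.0 rot [ 0.0003  0.0001 -0.0008] f [-1.4  0.3 -1.9] w 0.0454
```

View pics/f2.png

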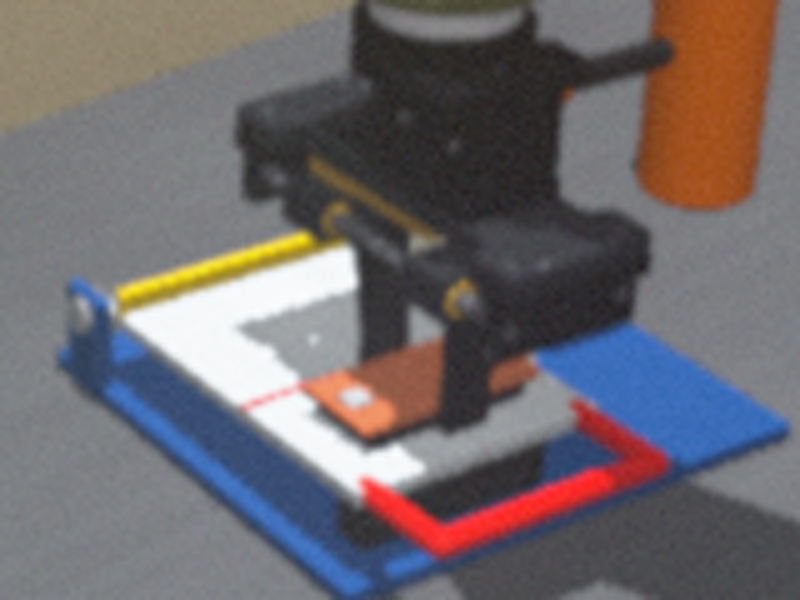

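arm_command --commands '[[20, [0, 0, 0.0005], [0, 0, 0]], [20, [0, 0, 0.001], [0, 0, 0]], [20, [0, 0, 0.001], [0, 0, 0]], [20, [0, 0, 0.0015], [0, 0, 0]], [20, [0, 0, 0.002], [0, 0, 0]], [20, [0, 0, 0.002], [0, 0, 0]], [20, [0, 0, 0.0025], [0, 0, 0]], [20, [0, 0, 0.003], [0, 0, 0]], [20, [0, 0, 0.003], [0, 0, 0]], [20, [0, 0, 0.003], [0, 0, 0]]]'

```text
time: 8.15
ee_pos: [0.5227, -0.0846, 0.1232]
eef_rot: [0.757, 0.653, 0.0, 0.0]
ft_force: [-1.5, 1.2, 0.9]
width: 0.0457
```

```bash
python3 -c "
from plan import *
plan([.5228,-.0848,.1262],90-8.43)"
```

```text
t 8.15 pos [ 0.5227 -0.0846  0.1232] shift [-0.0002  0.0002 -0.003 ] | 0.003 rot [ 0.      0.     -0.0008] f [-1.5  1.2  0.9] w 0.0457
```

arm_command --commands '[[20, [0, 0, 0.0005], [0, 0, 0]], [20, [0, 0, 0.001], [0, 0, 0]], [80, [0, 0, 0.001], [0, 0, 0]], [80, [0, 0, 0.001], [0, 0, 0]], [80, [0, 0, 0.001], [0, 0, 0]], [80, [0, 0, 0.0], [0, 0, 0]], [80, [0, 0, 0], [0, 0, 0]], [80, [0, 0, -0.01], [0, 0, 0]], [80, [0, 0, -0.04], [0, 0, 0]], [80, [0, 0, -0.08], [0, 0, 0]]]'

```text
time: 8.98
ee_pos: [0.5211, -0.0843, 0.2025]
eef_rot: [0.757, 0.653, -0.001, -0.002]
ft_force: [1.2, -0.9, 0.5]
width: 0.0693
```

```bash
python3 -c "
from plan import *
s,c=snap('wrist','g1')
s,c=snap('side','g2',(285,130,445,290),4)
print(read_state()['time'],read_state()['ee_pos'],read_state()['ft_force'])
"
```

```text
9.0833 [ 0.52547051 -0.08432797  0.20958435] [ 1.1506609  -0.49584208 -0.9043845 ]
```

View pics/g1.png

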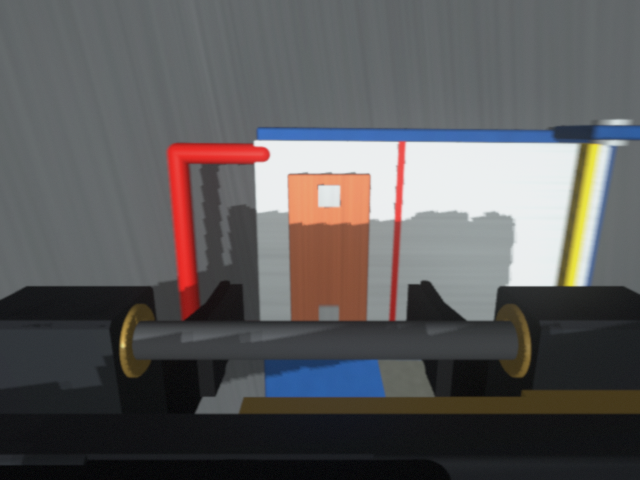

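View pics/g2.png

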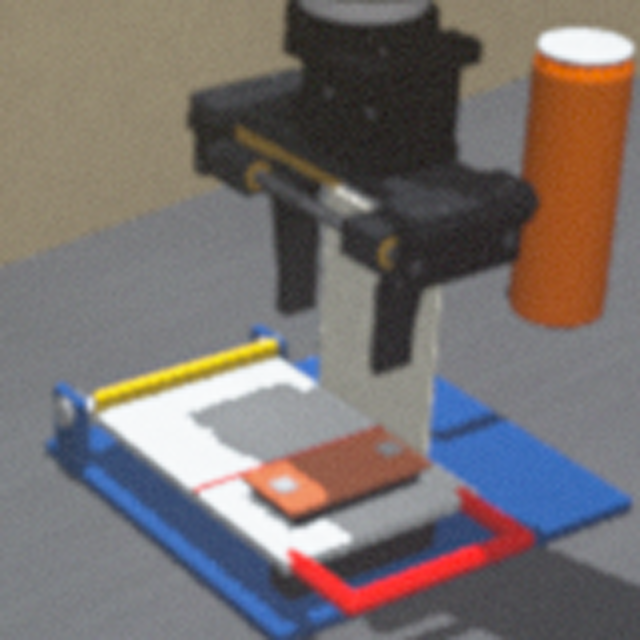

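```bash
python3 -c "
from plan import *
plan([.4337,-.0716,.165],90-8.43)"
```

```text
t 9.08 pos [ 0.5255 -0.0843  0.2096] shift [-0.0009 -0.093   0.0437] | 0.103 rot [ 0.0091  0.0008 -0.0005] f [ 1.2 -0.5 -0.9] w 0.0694
```

arm_command --commands '[[70, [0, -0.025, 0], [0.003, 0, 0]], [60, [0, -0.05, 0], [0.003, 0, 0]], [50, [0, -0.075, 0.01], [0.003, 0, 0]], [40, [0, -0.09, 0.02], [0.003, 0, 0]], [40, [0, -0.09, 0.035], [0.003, 0, 0]], [40, [0, -0.09, 0.037], [0.003, 0, 0]], [40, [0, -0.09, 0.037], [0.003, 0, 0]], [40, [0, -0.09, 0.037], [0.003, 0, 0]], [40, [0, -0.09, 0.037], [0.003, 0, 0]], [40, [0, -0.09, 0.037], [0.003, 0, 0]]]'

```text
time: 9.92
ee_pos: [0.4343, -0.0712, 0.1669]
eef_rot: [0.757, 0.653, -0.001, -0.001]
ft_force: [0.3, 0.1, 0.1]
width: 0.035
```

```bash
python3 -c "
from rig import *
from plan import *
plan([.4337,-.0716,.099],90-8.43)
s,c=snap('wrist','h1')
P=(.56217,-.09062,-.1472)
for th in (0,.03): print(th,[np.round(w2px(c,ramp_pt(P,th,m),s)) for m in [(-.25,.054,-.004),(-.25,0,-.004),(-.205,.065,0),(-.12,.065,0)]])
s,c=snap('side','h2',(285,160,445,280),5)
for th in (0,.02,.04): print(th,[np.round((w2px(c,ramp_pt(P,th,m))-[285,160])*5) for m in [(-.25,.054,-.004),(-.25,-.054,-.004),(-.12,.065,0),(-.12,-.065,0),(-.205,.065,0)]])
"
```

```text
t 9.92 pos [ 0.4343 -0.0712  0.1669] shift [-0.0005 -0.0004  0.0679] | 0.068 rot [-0.002  -0.0002 -0.0007] f [0.3 0.1 0.1] w 0.035
0 [array([323., 169.]), array([323., 269.]), array([413., 147.]), array([585., 147.])]
0.03 [array([323., 170.]), array([323., 273.]), array([416., 147.]), array([589., 147.])]
0 [array([449., 598.]), array([649., 519.]), array([244., 455.]), array([477., 375.]), array([360., 546.])]
0.02 [array([449., 587.]), array([650., 509.]), array([244., 450.]), array([477., 370.]), array([361., 537.])]
0.04 [array([450., 577.]), array([651., 499.]), array([244., 445.]), array([477., 366.]), array([361., 529.])]
```

View pics/h1.png

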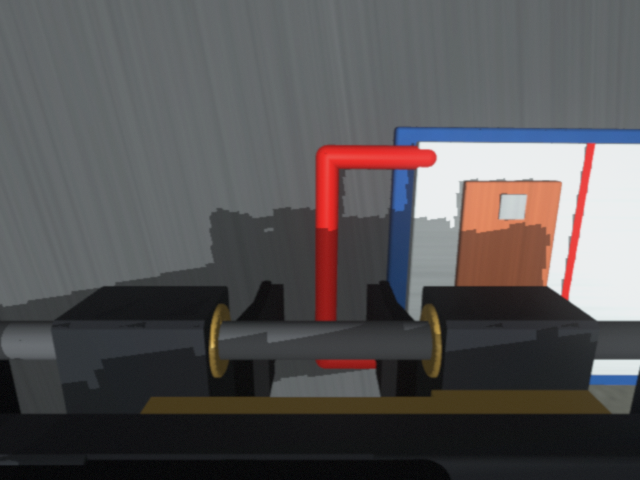

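View pics/h2.png

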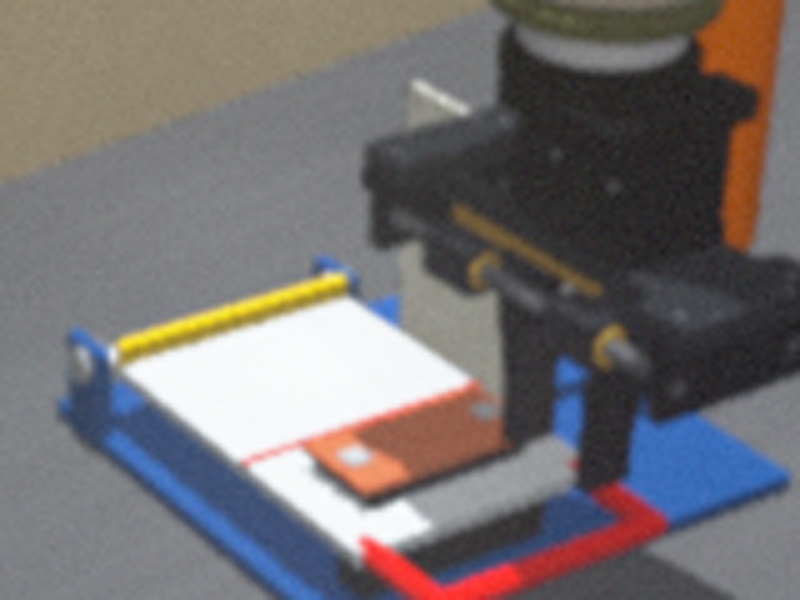

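arm_command --commands '[[40, [0, 0, 0.02], [-0.002, 0, 0]], [40, [0, 0, 0.04], [-0.002, 0, 0]], [40, [0, 0, 0.06], [-0.002, 0, 0]], [40, [0, 0, 0.07], [-0.002, 0, 0]], [40, [0, 0, 0.07], [-0.002, 0, 0]], [40, [0, 0, 0.07], [-0.002, 0, 0]], [5, [0, 0, 0.07], [-0.002, 0, 0]], [5, [0, 0, 0.07], [-0.002, 0, 0]], [5, [0, 0, 0.07], [-0.002, 0, 0]], [5, [0, 0, 0.07], [-0.002, 0, 0]]]' --squeeze 40

```text
time: 10.85
ee_pos: [0.4338, -0.0715, 0.0969]
eef_rot: [0.758, 0.653, -0.0, 0.0]
ft_force: [-0.3, -0.4, -0.0]
width: 0.0159
```

```bash
python3 -c "
from plan import *
plan([.4337,-.0716,.099],90-8.43)
s,c=snap('side','i2',(285,160,445,280),5)
s,c=snap('wrist','i1')
"
```

```text
t 10.85 pos [ 0.4338 -0.0715  0.0969] shift [-0.0002 -0.0001 -0.0021] | 0.002 rot [ 0.0001  0.0005 -0.001 ] f [-0.3 -0.4 -0. ] w 0.0159
```

View pics/i1.png

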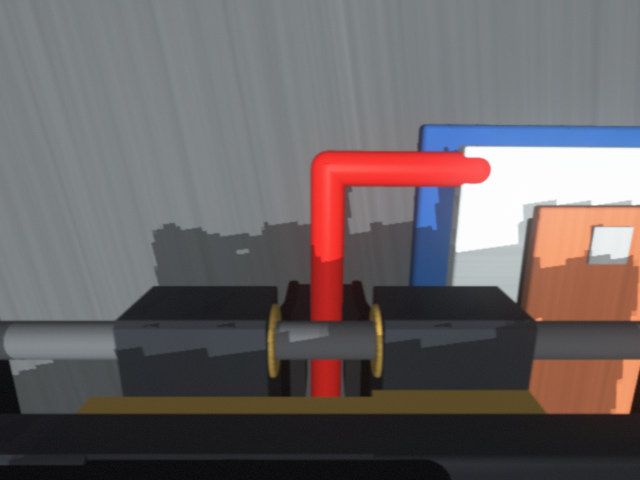

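View pics/i2.png

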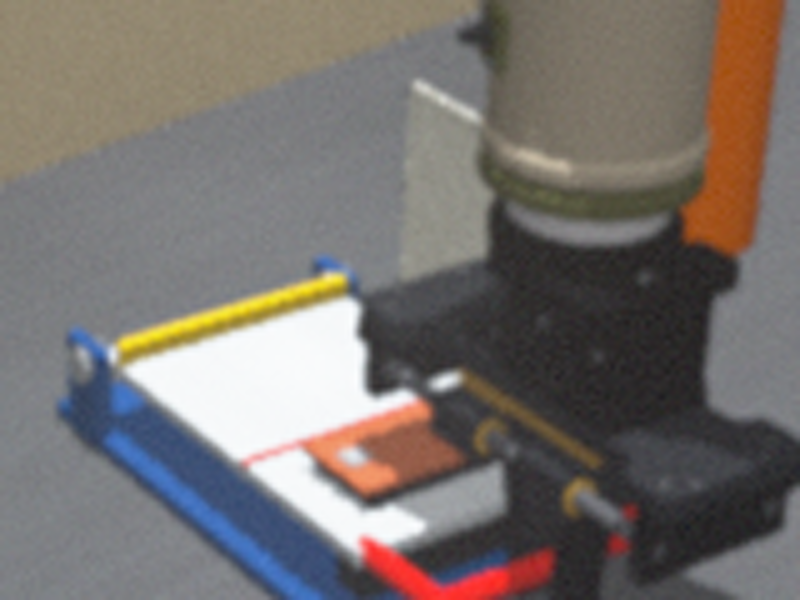

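arm_command --commands '[[2, [0, 0, 0], [0, 0, 0]], [2, [0, 0, 0], [0, 0, 0]], [2, [0, 0, -0.003], [0, 0, 0]], [2, [0, 0, -0.006], [0, 0, 0]], [2, [0, 0.0005, -0.01], [0, 0, 0]], [2, [0, 0.0005, -0.014], [0, 0, 0]], [2, [0, 0.0005, -0.018], [0, 0, 0]], [2, [0, 0.001, -0.022], [0, 0, 0]], [2, [0, 0.001, -0.025], [0, 0, 0]], [2, [0, 0.001, -0.025], [0, 0, 0]]]' --squeeze 40

```text
time: 11.78
ee_pos: [0.4359, -0.0718, 0.122]
eef_rot: [0.758, 0.653, 0.001, 0.001]
ft_force: [8.4, -1.0, -3.1]
width: 0.0111
```

```bash
cat > look.py <<'E'
import sys
from plan import *
n=sys.argv[1]
s=read_state(); z=s["ee_pos"][2]-.051
print("t",round(s["time"],2),"tcp",np.round(s["ee_pos"],4),"theta",round(float(np.arcsin((z-.045)/.25)),3),"f",np.round(s["ft_force"],1),"w",round(s["width"],4))
s,c=snap('side',n,(285,130,445,280),4)
E
python3 look.py j1
```

```text
t 11.78 tcp [ 0.4359 -0.0718  0.122 ] theta 0.104 f [ 8.4 -1.  -3.1] w 0.0111
```

View pics/j1.png

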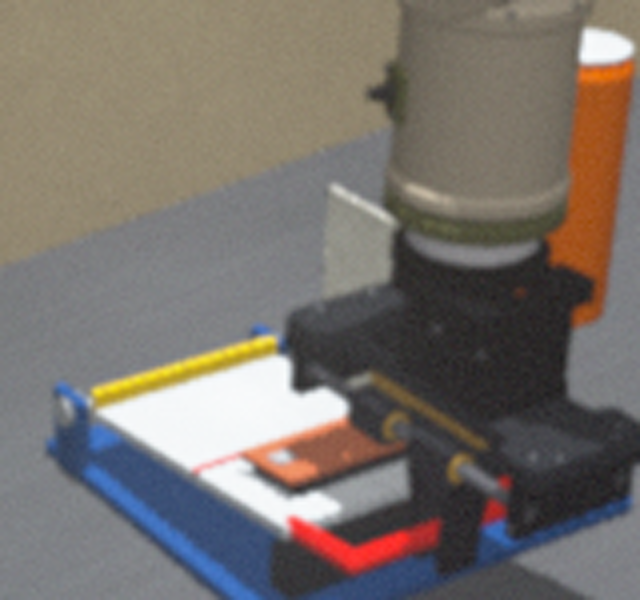

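arm_command --commands '[[2, [0, 0.001, -0.002], [0, 0, 0]], [2, [0, 0.0015, -0.005], [0, 0, 0]], [2, [0, 0.002, -0.008], [0, 0, 0]], [2, [0, 0.0025, -0.011], [0, 0, 0]], [2, [0, 0.003, -0.014], [0, 0, 0]], [2, [0, 0.0035, -0.017], [0, 0, 0]], [2, [0, 0.004, -0.02], [0, 0, 0]], [2, [0, 0.0045, -0.022], [0, 0, 0]], [2, [0, 0.0045, -0.024], [0, 0, 0]], [2, [0, 0.0045, -0.024], [0, 0, 0]]]'

```text
time: 12.67
ee_pos: [0.4394, -0.0724, 0.1452]
eef_rot: [0.758, 0.653, 0.0, 0.0]
ft_force: [6.4, -1.1, -7.5]
width: 0.0107
```

```bash
python3 look.py j2
```

```text
t 12.67 tcp [ 0.4394 -0.0724  0.1452] theta 0.198 f [ 6.4 -1.1 -7.5] w 0.0107
```

View pics/j2.png

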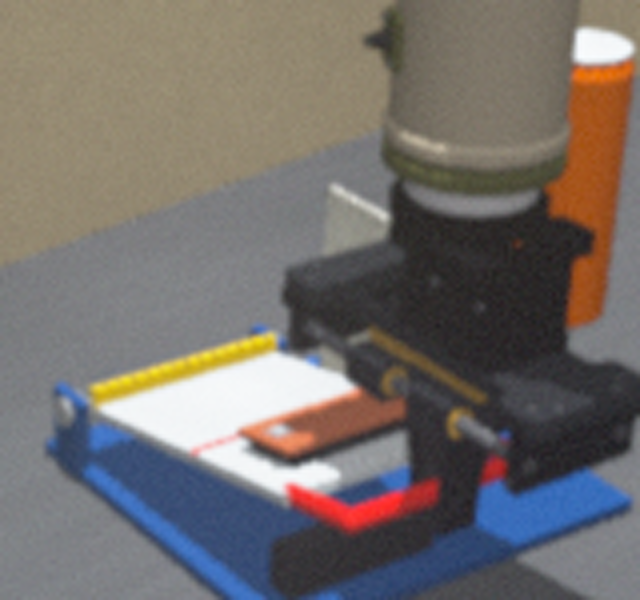

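arm_command --commands '[[2, [0, 0.0005, -0.002], [0, 0, 0]], [2, [0, 0.001, -0.004], [0, 0, 0]], [2, [0, 0.0015, -0.006], [0, 0, 0]], [2, [0, 0.002, -0.008], [0, 0, 0]], [2, [0, 0.0025, -0.01], [0, 0, 0]], [2, [0, 0.003, -0.012], [0, 0, 0]], [2, [0, 0.0035, -0.014], [0, 0, 0]], [2, [0, 0.004, -0.015], [0, 0, 0]], [2, [0, 0.004, -0.015], [0, 0, 0]], [2, [0, 0.004, -0.015], [0, 0, 0]]]'

```text
time: 13.55
ee_pos: [0.4427, -0.0729, 0.1597]
eef_rot: [0.758, 0.653, -0.0, -0.0]
ft_force: [4.8, -1.6, -11.0]
width: 0.0111
```

```bash
python3 look.py j3
```

```text
t 13.55 tcp [ 0.4427 -0.0729  0.1597] theta 0.258 f [  4.8  -1.6 -11. ] w 0.0111
```

View pics/j3.png

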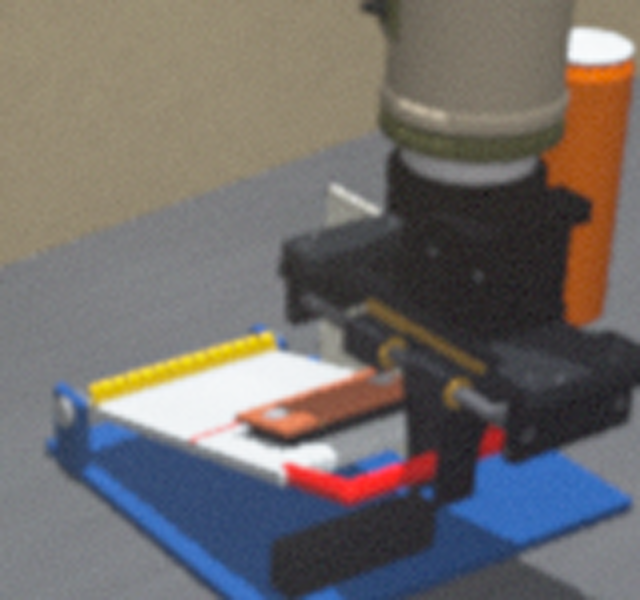

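arm_command --commands '[[2, [0, 0.0003, -0.001], [0, 0, 0]], [2, [0, 0.0005, -0.002], [0, 0, 0]], [2, [0, 0.0008, -0.003], [0, 0, 0]], [2, [0, 0.001, -0.004], [0, 0, 0]], [2, [0, 0.0013, -0.005], [0, 0, 0]], [2, [0, 0.0015, -0.006], [0, 0, 0]], [2, [0, 0.0018, -0.007], [0, 0, 0]], [2, [0, 0.002, -0.007], [0, 0, 0]], [2, [0, 0.002, -0.007], [0, 0, 0]], [2, [0, 0.002, -0.007], [0, 0, 0]]]'

```text
time: 14.43
ee_pos: [0.4445, -0.0732, 0.1665]
eef_rot: [0.758, 0.653, -0.0, -0.001]
ft_force: [5.3, -1.5, -11.5]
width: 0.0107
```

```bash
python3 look.py j4
```

```text
t 14.43 tcp [ 0.4445 -0.0732  0.1665] theta 0.286 f [  5.3  -1.5 -11.5] w 0.0107
```

View pics/j4.png

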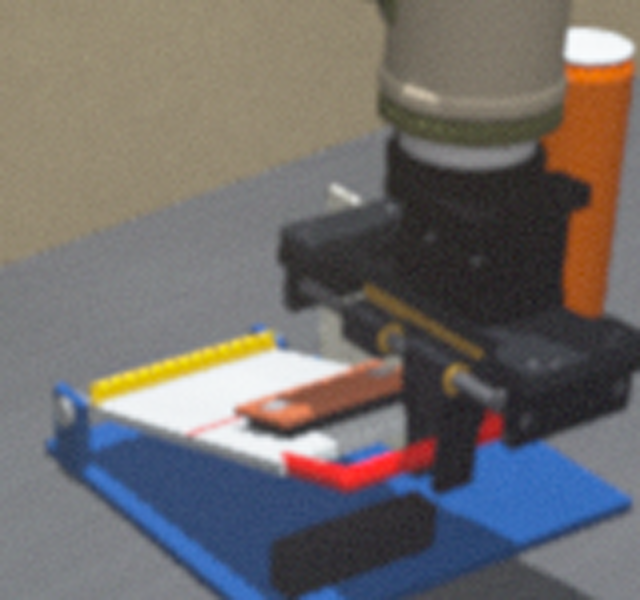

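Not slipping yet at 0.286.

arm_command --commands '[[2, [0, 0.0003, -0.001], [0, 0, 0]], [2, [0, 0.0006, -0.002], [0, 0, 0]], [2, [0, 0.0009, -0.003], [0, 0, 0]], [2, [0, 0.0012, -0.004], [0, 0, 0]], [2, [0, 0.0015, -0.005], [0, 0, 0]], [2, [0, 0.0018, -0.006], [0, 0, 0]], [2, [0, 0.0018, -0.006], [0, 0, 0]], [2, [0, 0.0018, -0.006], [0, 0, 0]], [2, [0, 0.0018, -0.006], [0, 0, 0]], [2, [0, 0.0018, -0.006], [0, 0, 0]]]'

```text
time: 15.32
ee_pos: [0.4462, -0.0734, 0.1724]
eef_rot: [0.758, 0.653, -0.0, -0.001]
ft_force: [5.1, -2.2, -12.5]
width: 0.0109
```

```bash
python3 look.py j5
```

```text
t 15.32 tcp [ 0.4462 -0.0734  0.1724] theta 0.311 f [  5.1  -2.2 -12.5] w 0.0109
```

View pics/j5.png

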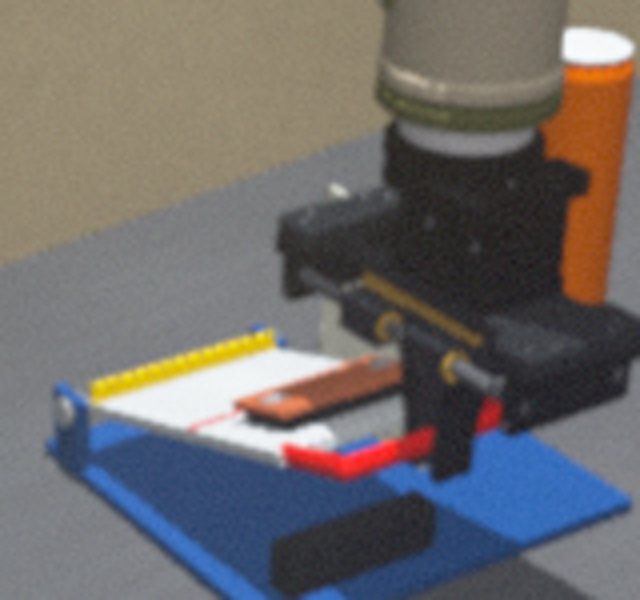

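arm_command --commands '[[2, [0, 0.0003, -0.001], [0, 0, 0]], [2, [0, 0.0006, -0.002], [0, 0, 0]], [2, [0, 0.0009, -0.003], [0, 0, 0]], [2, [0, 0.0012, -0.004], [0, 0, 0]], [2, [0, 0.0015, -0.005], [0, 0, 0]], [2, [0, 0.002, -0.006], [0, 0, 0]], [2, [0, 0.002, -0.006], [0, 0, 0]], [2, [0, 0.002, -0.006], [0, 0, 0]], [2, [0, 0.002, -0.006], [0, 0, 0]], [2, [0, 0.002, -0.006], [0, 0, 0]]]'

```text
time: 16.2
ee_pos: [0.4481, -0.0738, 0.1784]
eef_rot: [0.758, 0.653, -0.001, -0.001]
ft_force: [4.7, -2.3, -12.2]
width: 0.0109
```

```bash
python3 look.py j6
```

```text
t 16.2 tcp [ 0.4481 -0.0738  0.1784] theta 0.336 f [  4.7  -2.3 -12.2] w 0.0109
```

View pics/j6.png

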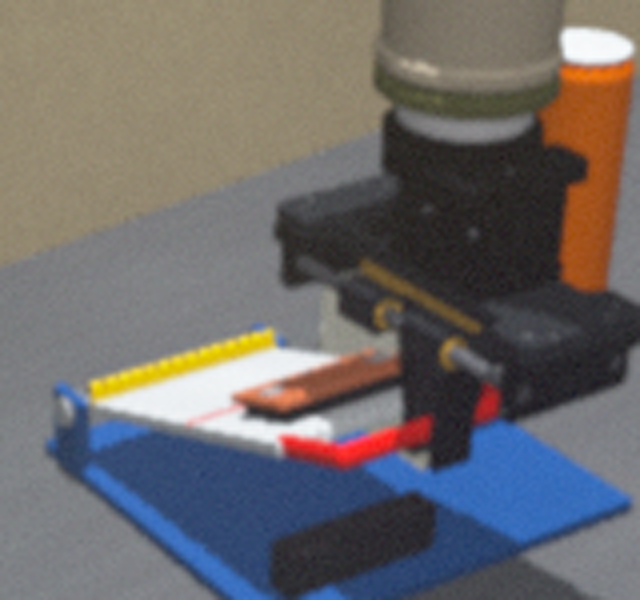

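arm_command --commands '[[2, [0, 0.0004, -0.001], [0, 0, 0]], [2, [0, 0.0007, -0.002], [0, 0, 0]], [2, [0, 0.0011, -0.003], [0, 0, 0]], [2, [0, 0.0014, -0.004], [0, 0, 0]], [2, [0, 0.0018, -0.005], [0, 0, 0]], [2, [0, 0.0021, -0.006], [0, 0, 0]], [2, [0, 0.0021, -0.006], [0, 0, 0]], [2, [0, 0.0021, -0.006], [0, 0, 0]], [2, [0, 0.0021, -0.006], [0, 0, 0]], [2, [0, 0.0021, -0.006], [0, 0, 0]]]'

```text
time: 17.08
ee_pos: [0.4502, -0.074, 0.1843]
eef_rot: [0.758, 0.653, -0.001, -0.001]
ft_force: [5.2, -1.2, -13.1]
width: 0.0107
```

```bash
python3 look.py j7
```

```text
t 17.08 tcp [ 0.4502 -0.074   0.1843] theta 0.361 f [  5.2  -1.2 -13.1] w 0.0107
```

View pics/j7.png

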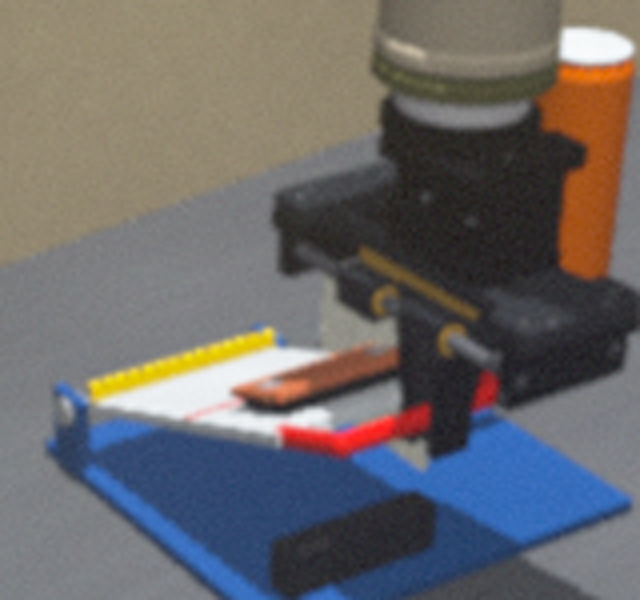

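```bash
python3 -c "
from rig import *
c=camera('side')
P=(.56217,-.09062,-.1472)
for th in (.32,.34,.36,.38): print(th,[np.round((w2px(c,ramp_pt(P,th,m))-[285,130])*4) for m in [(-.25,.051,-.004),(-.205,.065,0),(-.12,.065,0)]])"
```

```text
0.32 [array([357., 452.]), array([280., 440.]), array([189., 419.])]
0.34 [array([355., 442.]), array([278., 432.]), array([188., 414.])]
0.36 [array([354., 432.]), array([277., 424.]), array([187., 410.])]
0.38 [array([352., 422.]), array([275., 416.]), array([186., 406.])]
```

arm_command --commands '[[2, [0, 0.0004, -0.001], [0, 0, 0]], [2, [0, 0.0008, -0.002], [0, 0, 0]], [2, [0, 0.0011, -0.003], [0, 0, 0]], [2, [0, 0.0015, -0.004], [0, 0, 0]], [2, [0, 0.0019, -0.005], [0, 0, 0]], [2, [0, 0.0023, -0.006], [0, 0, 0]], [2, [0, 0.0023, -0.006], [0, 0, 0]], [2, [0, 0.0023, -0.006], [0, 0, 0]], [2, [0, 0.0023, -0.006], [0, 0, 0]], [2, [0, 0.0023, -0.006], [0, 0, 0]]]'

```text
time: 18.02
ee_pos: [0.4524, -0.0744, 0.1902]
eef_rot: [0.758, 0.653, -0.001, -0.001]
ft_force: [4.3, -1.8, -13.0]
width: 0.0108
```

```bash
python3 look.py j8
```

```text
t 18.02 tcp [ 0.4524 -0.0744  0.1902] theta 0.386 f [  4.3  -1.8 -13. ] w 0.0108
```

View pics/j8.png

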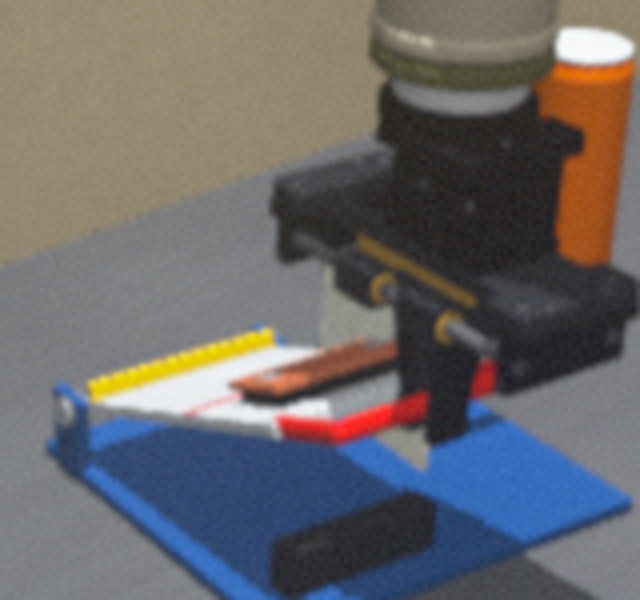

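arm_command --commands '[[2, [0, 0.0004, -0.001], [0, 0, 0]], [2, [0, 0.0008, -0.002], [0, 0, 0]], [2, [0, 0.0012, -0.003], [0, 0, 0]], [2, [0, 0.0016, -0.004], [0, 0, 0]], [2, [0, 0.002, -0.005], [0, 0, 0]], [2, [0, 0.002, -0.005], [0, 0, 0]], [2, [0, 0.002, -0.005], [0, 0, 0]], [2, [0, 0.002, -0.005], [0, 0, 0]], [2, [0, 0.002, -0.005], [0, 0, 0]], [2, [0, 0.002, -0.005], [0, 0, 0]]]'

```text
time: 18.9
ee_pos: [0.4544, -0.0747, 0.1952]
eef_rot: [0.758, 0.653, -0.001, -0.001]
ft_force: [5.6, -1.8, -13.0]
width: 0.0104
```

```bash
python3 look.py j9
```

```text
t 18.9 tcp [ 0.4544 -0.0747  0.1952] theta 0.408 f [  5.6  -1.8 -13. ] w 0.0104
```

View pics/j9.png

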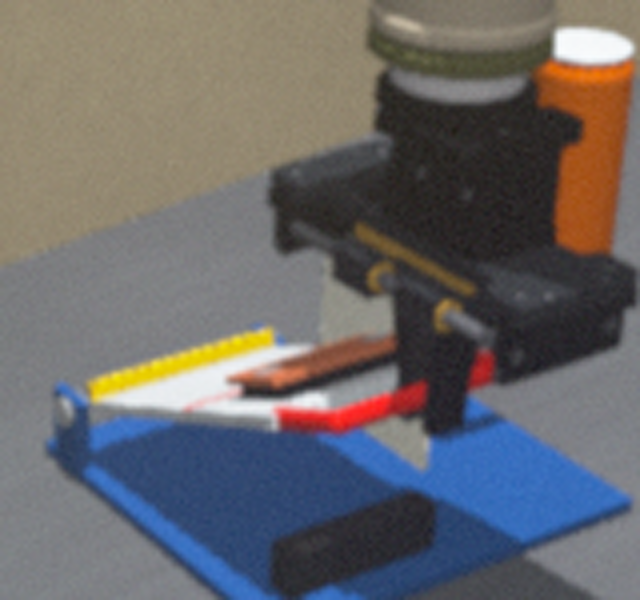

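arm_command --commands '[[2, [0, 0.0004, -0.001], [0, 0, 0]], [2, [0, 0.0009, -0.002], [0, 0, 0]], [2, [0, 0.0013, -0.003], [0, 0, 0]], [2, [0, 0.0017, -0.004], [0, 0, 0]], [2, [0, 0.0022, -0.005], [0, 0, 0]], [2, [0, 0.0022, -0.005], [0, 0, 0]], [2, [0, 0.0022, -0.005], [0, 0, 0]], [2, [0, 0.0022, -0.005], [0, 0, 0]], [2, [0, 0.0022, -0.005], [0, 0, 0]], [2, [0, 0.0022, -0.005], [0, 0, 0]]]'

```text
time: 19.78
ee_pos: [0.4564, -0.075, 0.2001]
eef_rot: [0.758, 0.653, -0.001, -0.001]
ft_force: [5.0, -2.8, -15.5]
width: 0.011
```

```bash
python3 look.py j10
```

```text
t 19.78 tcp [ 0.4564 -0.075   0.2001] theta 0.429 f [  5.   -2.8 -15.5] w 0.011
```

View pics/j10.png

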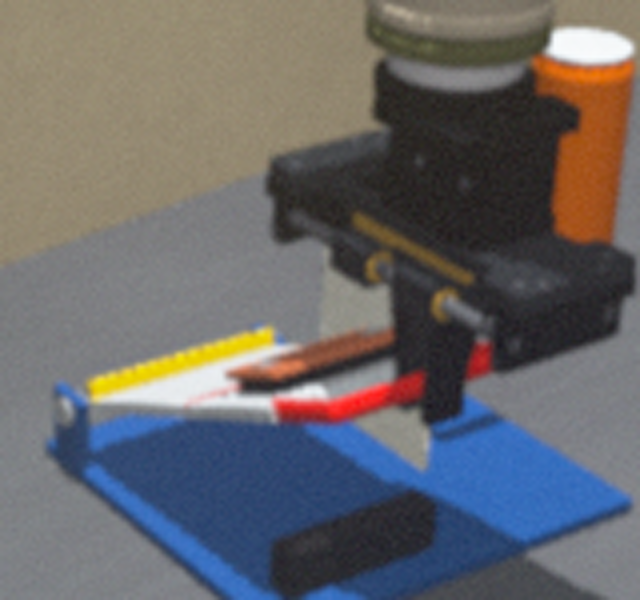

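arm_command --commands '[[2, [0, 0.0005, -0.001], [0, 0, 0]], [2, [0, 0.0009, -0.002], [0, 0, 0]], [2, [0, 0.0014, -0.003], [0, 0, 0]], [2, [0, 0.0018, -0.004], [0, 0, 0]], [2, [0, 0.0022, -0.0045], [0, 0, 0]], [2, [0, 0.0022, -0.0045], [0, 0, 0]], [2, [0, 0.0022, -0.0045], [0, 0, 0]], [2, [0, 0.0022, -0.0045], [0, 0, 0]], [2, [0, 0.0022, -0.0045], [0, 0, 0]], [2, [0, 0.0022, -0.0045], [0, 0, 0]]]'

```text
time: 20.67
ee_pos: [0.4588, -0.0754, 0.2055]
eef_rot: [0.758, 0.653, -0.001, -0.001]
ft_force: [0.0, -3.3, -13.1]
width: 0.0108
```

```bash
cat >> look.py <<'E'
a=cv2.imread(f"pics/{n}.png")[:, :480]
s,c=snap('wrist',n+"w"); b=cv2.imread(f"pics/{n}w.png")[60:420,360:640]
b=cv2.resize(b,(280,360)); o=np.zeros((600,780,3),np.uint8); o[:a.shape[0],:480]=a; o[:360,490:770]=b
cv2.imwrite(f"pics/{n}.png",o)
E
python3 look.py j11
```

```text
t 20.67 tcp [ 0.4588 -0.0754  0.2055] theta 0.453 f [  0.   -3.3 -13.1] w 0.0108
```

View pics/j11.png

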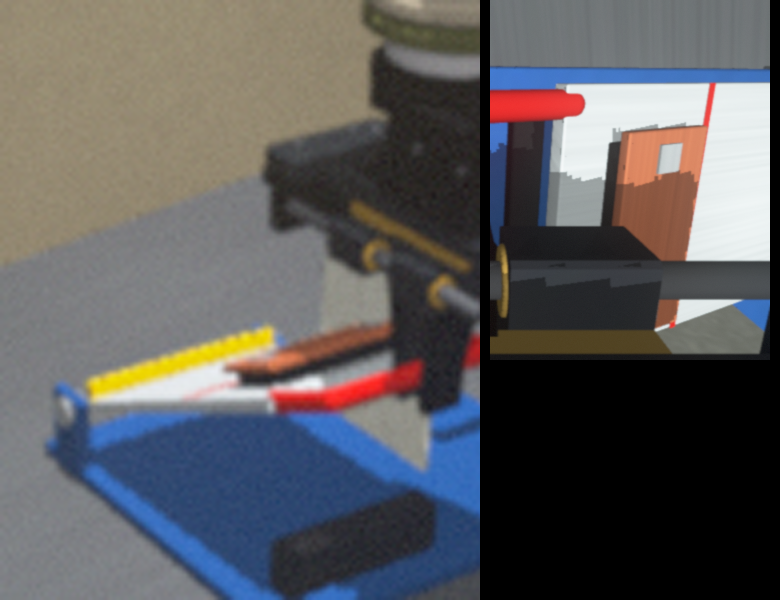

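```bash
python3 -c "
from rig import *
s=read_state();c=camera('wrist')
P=(.56217,-.09062,-.1472)
for th in (.43,.453): print(th,[np.round(w2px(c,ramp_pt(P,th,m),s)-[360-490,60]) for m in [(-.12,.065,0),(-.137,.048,.014),(-.183,.048,.014)]])"
```

```text
0.43 [array([703.,  86.]), array([701., 128.]), array([622., 135.])]
0.453 [array([708.,  87.]), array([708., 129.]), array([631., 136.])]
```

arm_command --commands '[[2, [0, 0.0005, -0.001], [0, 0, 0]], [2, [0, 0.001, -0.002], [0, 0, 0]], [2, [0, 0.0015, -0.003], [0, 0, 0]], [2, [0, 0.002, -0.004], [0, 0, 0]], [2, [0, 0.002, -0.004], [0, 0, 0]], [2, [0, 0.002, -0.004], [0, 0, 0]], [2, [0, 0.002, -0.004], [0, 0, 0]], [2, [0, 0.002, -0.004], [0, 0, 0]], [2, [0, 0.002, -0.004], [0, 0, 0]], [2, [0, 0.002, -0.004], [0, 0, 0]]]'

```text
time: 21.65
ee_pos: [0.461, -0.0757, 0.2098]
eef_rot: [0.758, 0.653, -0.001, -0.001]
ft_force: [-3.6, -4.5, -9.5]
width: 0.0105
```

```bash
python3 look.py j12
```

```text
t 21.65 tcp [ 0.461  -0.0757  0.2098] theta 0.473 f [-3.6 -4.5 -9.5] w 0.0105
```

View pics/j12.png

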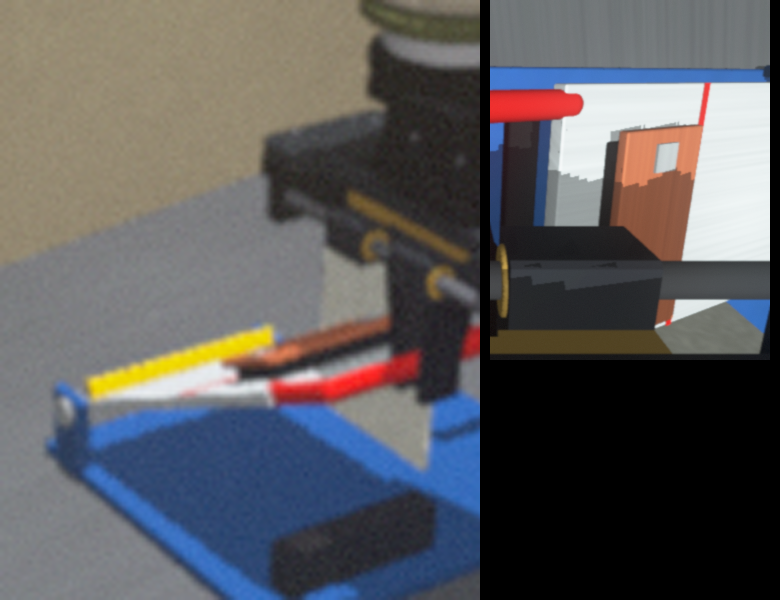

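arm_command --commands '[[2, [0, 0.0003, -0.001], [0, 0, 0]], [2, [0, 0.0006, -0.002], [0, 0, 0]], [2, [0, 0.001, -0.003], [0, 0, 0]], [2, [0, 0.0014, -0.004], [0, 0, 0]], [2, [0, 0.0018, -0.005], [0, 0, 0]], [2, [0, 0.0018, -0.005], [0, 0, 0]], [2, [0, 0.0018, -0.005], [0, 0, 0]], [2, [0, 0.0018, -0.005], [0, 0, 0]], [2, [0, 0.0018, -0.005], [0, 0, 0]], [2, [0, 0.0018, -0.005], [0, 0, 0]]]'

```text
time: 22.58
ee_pos: [0.4634, -0.076, 0.2151]
eef_rot: [0.758, 0.653, -0.0, 0.0]
ft_force: [-1.1, -5.0, -10.8]
width: 0.0108
```

```bash
python3 look.py j13
```

```text
t 22.58 tcp [ 0.4634 -0.076   0.2151] theta 0.497 f [ -1.1  -5.  -10.8] w 0.0108
```

View pics/j13.png

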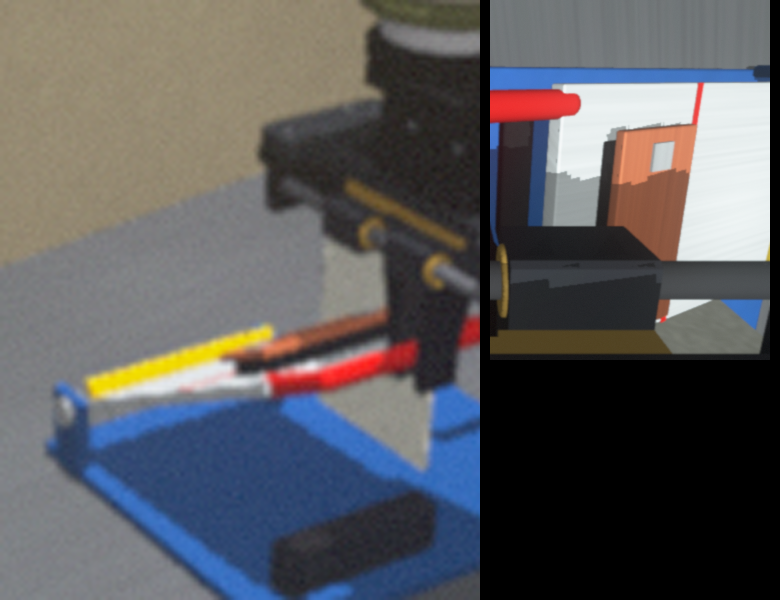

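arm_command --commands '[[2, [0, 0.0005, -0.001], [0, 0, 0]], [2, [0, 0.001, -0.002], [0, 0, 0]], [2, [0, 0.0015, -0.003], [0, 0, 0]], [2, [0, 0.002, -0.004], [0, 0, 0]], [2, [0, 0.0022, -0.0045], [0, 0, 0]], [2, [0, 0.0022, -0.0045], [0, 0, 0]], [2, [0, 0.0022, -0.0045], [0, 0, 0]], [2, [0, 0.0022, -0.0045], [0, 0, 0]], [2, [0, 0.0022, -0.0045], [0, 0, 0]], [2, [0, 0.0022, -0.0045], [0, 0, 0]]]'

```text
time: 23.52
ee_pos: [0.4657, -0.0764, 0.2196]
eef_rot: [0.758, 0.653, -0.0, 0.0]
ft_force: [-0.3, -5.1, -12.4]
width: 0.0109
```

```bash
python3 look.py j14;  python3 -c "
from rig import *
s=read_state();c=camera('wrist')
P=(.56217,-.09062,-.1472)
for th in (.48,.52): print(th,[np.round(w2px(c,ramp_pt(P,th,m),s)-[360-490,60]) for m in [(-.12,.065,0),(-.137,.048,.014),(-.183,.048,.014)]])"
```

```text
t 23.52 tcp [ 0.4657 -0.0764  0.2196] theta 0.517 f [ -0.3  -5.1 -12.4] w 0.0109
0.48 [array([683.,  86.]), array([683., 126.]), array([610., 133.])]
0.52 [array([693.,  86.]), array([695., 127.]), array([626., 135.])]
```

View pics/j14.png

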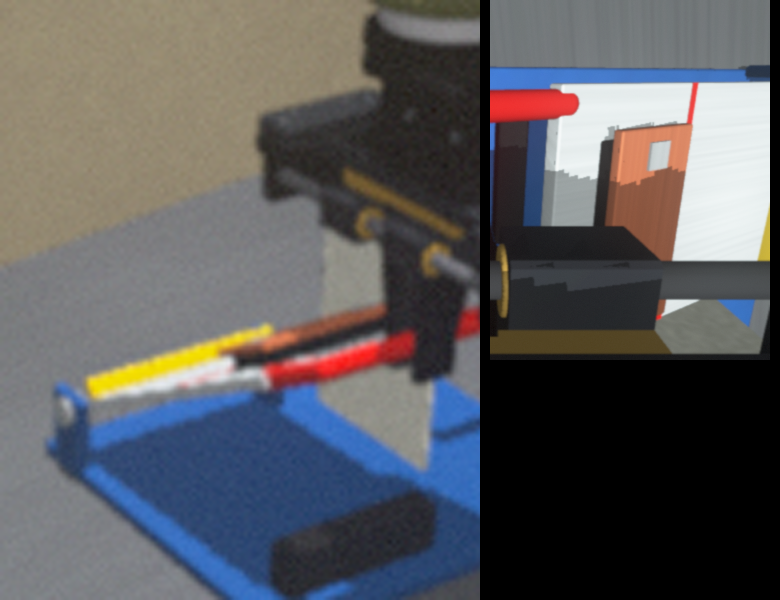

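Red line at column 694, which agrees with θ≈0.52. The pad hasn't moved, so I'll keep going.

arm_command --commands '[[2, [0, 0.0005, -0.001], [0, 0, 0]], [2, [0, 0.001, -0.002], [0, 0, 0]], [2, [0, 0.0015, -0.003], [0, 0, 0]], [2, [0, 0.002, -0.004], [0, 0, 0]], [2, [0, 0.002, -0.004], [0, 0, 0]], [2, [0, 0.002, -0.004], [0, 0, 0]], [2, [0, 0.002, -0.004], [0, 0, 0]], [2, [0, 0.002, -0.004], [0, 0, 0]], [2, [0, 0.002, -0.004], [0, 0, 0]], [2, [0, 0.002, -0.004], [0, 0, 0]]]'

```text
time: 24.5
ee_pos: [0.4679, -0.0767, 0.2236]
eef_rot: [0.758, 0.653, 0.0, 0.0]
ft_force: [1.3, -5.3, -14.1]
width: 0.0105
```

```bash
python3 look.py j15
```

```text
t 24.5 tcp [ 0.4679 -0.0767  0.2236] theta 0.536 f [  1.3  -5.3 -14.1] w 0.0105
```

View pics/j15.png

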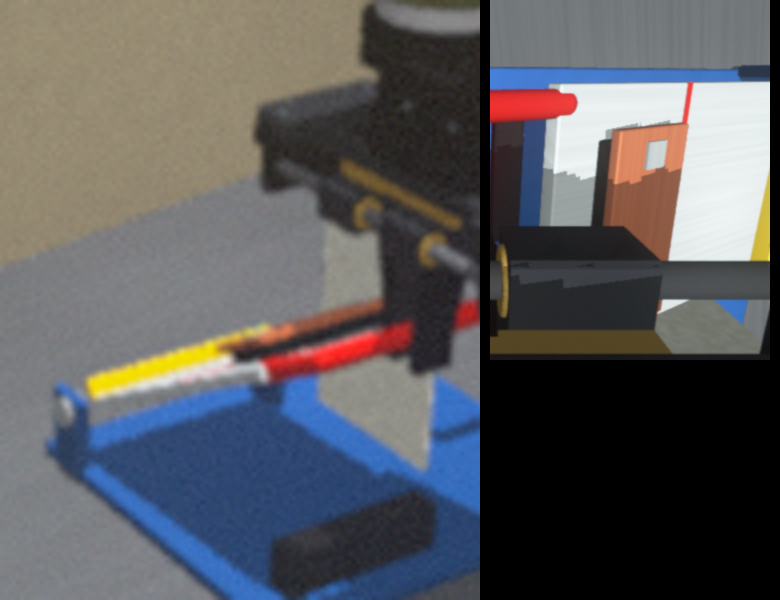

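arm_command --commands '[[2, [0, 0.0006, -0.001], [0, 0, 0]], [2, [0, 0.0012, -0.002], [0, 0, 0]], [2, [0, 0.0018, -0.003], [0, 0, 0]], [2, [0, 0.0023, -0.004], [0, 0, 0]], [2, [0, 0.0023, -0.004], [0, 0, 0]], [2, [0, 0.0023, -0.004], [0, 0, 0]], [2, [0, 0.0023, -0.004], [0, 0, 0]], [2, [0, 0.0023, -0.004], [0, 0, 0]], [2, [0, 0.0023, -0.004], [0, 0, 0]], [2, [0, 0.0023, -0.004], [0, 0, 0]]]'

```text
time: 25.43
ee_pos: [0.4702, -0.0771, 0.2276]
eef_rot: [0.758, 0.653, 0.0, 0.0]
ft_force: [1.9, -5.4, -14.2]
width: 0.0107
```

```bash
python3 look.py j16
```

```text
t 25.43 tcp [ 0.4702 -0.0771  0.2276] theta 0.554 f [  1.9  -5.4 -14.2] w 0.0107
```

View pics/j16.png

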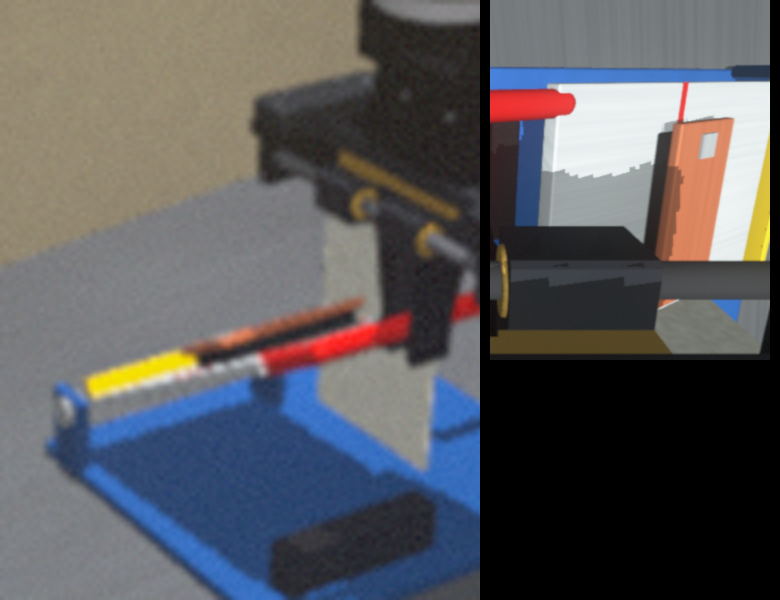

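The pad is slipping at about 0.55 rad. I'll hold here.

arm_command --commands '[[2, [0, 0, 0], [0, 0, 0]], [2, [0, 0, 0], [0, 0, 0]], [2, [0, 0, 0], [0, 0, 0]], [2, [0, 0, 0], [0, 0, 0]], [2, [0, 0, 0], [0, 0, 0]], [2, [0, 0, 0], [0, 0, 0]], [2, [0, 0, 0], [0, 0, 0]], [2, [0, 0, 0], [0, 0, 0]], [2, [0, 0, 0], [0, 0, 0]], [2, [0, 0, 0], [0, 0, 0]]]'

```text
time: 26.37
ee_pos: [0.4702, -0.0771, 0.2276]
eef_rot: [0.758, 0.653, 0.0, 0.0]
ft_force: [0.9, -5.7, -12.7]
width: 0.0107
```

```bash
python3 look.py j17
```

```text
t 26.37 tcp [ 0.4702 -0.0771  0.2276] theta 0.554 f [  0.9  -5.7 -12.7] w 0.0107
```

View pics/j17.png

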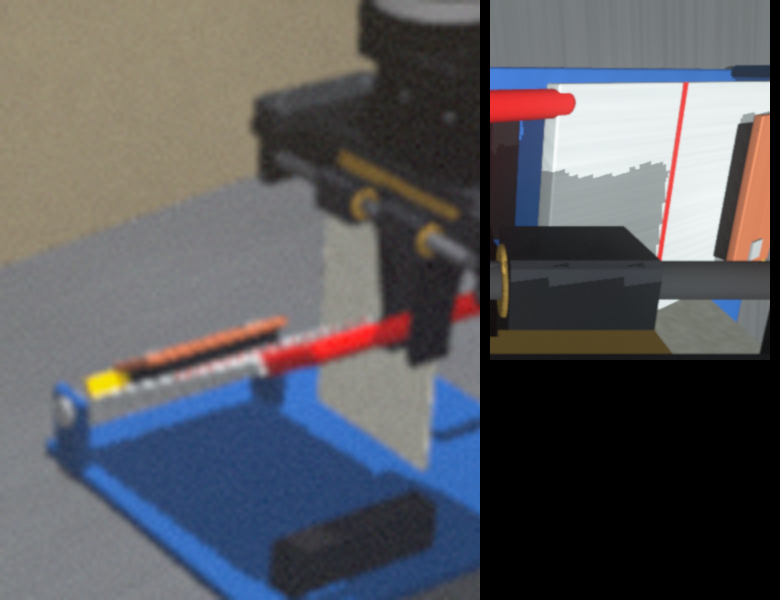

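arm_command --commands '[[30, [0, 0, 0], [0, 0, 0]], [30, [0, 0, 0], [0, 0, 0]], [30, [0, 0, 0], [0, 0, 0]], [30, [0, 0, 0], [0, 0, 0]], [30, [0, 0, -0.005], [0, 0, 0]], [30, [0, 0, -0.015], [0, 0, 0]], [30, [0, 0, -0.03], [0, 0, 0]], [30, [0, 0, -0.05], [0, 0, 0]], [30, [0, 0, -0.08], [0, 0, 0]], [30, [0, 0, -0.1], [0, 0, 0]]]'

```text
time: 27.3
ee_pos: [0.4701, -0.0763, 0.3305]
eef_rot: [0.757, 0.653, 0.0, 0.001]
ft_force: [0.9, 0.3, 1.3]
width: 0.0262
```

```bash
python3 look.py k1; python3 -c "
from rig import *
s,c=snap('side','k2',(285,110,445,260),4)
P=(.56217,-.09062,-.1472)
for th in (.52,.54,.56): print(th,[np.round((w2px(c,ramp_pt(P,th,m))-[285,110])*4) for m in [(-.25,.051,-.004),(-.25,-.051,-.004),(-.205,.065,0)]])
for a in (.85,.9,.95): print(a,[np.round((w2px(c,needle_pt(P,a,(-.13,y,0)))-[285,110])*4) for y in (-.0025,-.03,-.0575)])
"
```

```text
t 27.3 tcp [ 0.4701 -0.0763  0.3305] theta 1.217 f [0.9 0.3 1.3] w 0.0262
0.52 [array([336., 433.]), array([494., 383.]), array([262., 441.])]
0.54 [array([334., 423.]), array([492., 373.]), array([260., 433.])]
0.56 [array([331., 414.]), array([489., 364.]), array([257., 426.])]
0.85 [array([468., 302.]), array([505., 291.]), array([541., 281.])]
0.9 [array([463., 292.]), array([500., 282.]), array([536., 271.])]
0.95 [array([458., 283.]), array([495., 272.]), array([531., 262.])]
```

View pics/k2.png

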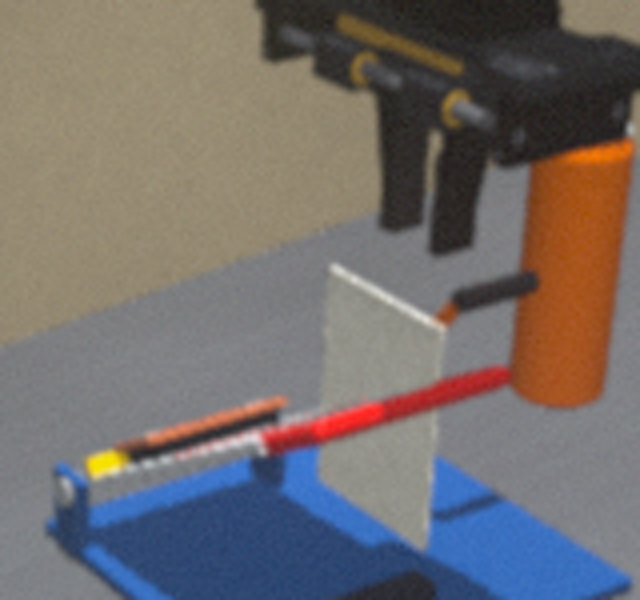

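View pics/k1w.png

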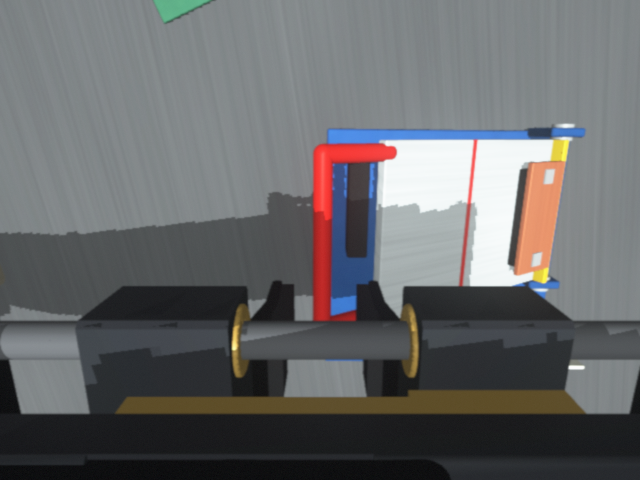

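```bash
python3 -c "
from rig import *
from plan import *
P=(.56217,-.09062,-.1472)
g=needle_pt(P,.88,(-.13,-.03,0)); e=needle_pt(P,.55,(-.13,-.03,0)); print(g,e)
plan([g[0],g[1],.29],81.57)"
```

```text
[ 0.54726246 -0.24004951  0.16019605] [ 0.51956671 -0.23594299  0.12794934]
t 27.45 pos [ 0.4705 -0.0765  0.3295] shift [-0.1505  0.0999  0.0399] | 0.185 rot [ 0.0029  0.0007 -0.0007] f [-0.6  0.6  0.5] w 0.0261
```

arm_command --commands '[[50, [-0.03, 0.02, 0], [0, 0, 0]], [50, [-0.06, 0.04, 0], [0, 0, 0]], [50, [-0.09, 0.06, 0], [0, 0, 0]], [50, [-0.12, 0.08, 0.01], [0, 0, 0]], [50, [-0.14, 0.095, 0.02], [0, 0, 0]], [50, [-0.15, 0.1, 0.04], [0, 0, 0]], [50, [-0.15, 0.1, 0.04], [0, 0, 0]], [50, [-0.15, 0.1, 0.04], [0, 0, 0]], [50, [-0.15, 0.1, 0.04], [0, 0, 0]], [50, [-0.15, 0.1, 0.04], [0, 0, 0]]]'

```text
time: 28.28
ee_pos: [0.5467, -0.2384, 0.2885]
eef_rot: [0.757, 0.654, 0.0, 0.0]
ft_force: [0.6, -0.1, 1.0]
width: 0.043
```

```bash
python3 -c "
from rig import *
from plan import *
P=(.56217,-.09062,-.1472)
plan([.5473,-.2400,.211],81.57)
s,c=snap('wrist','l1')
for a in (.85,.9,.95,1.0): print(a,[np.round(w2px(c,needle_pt(P,a,(-.13,y,0)),s)) for y in (-.0025,-.03,-.0575)])
"
```

```text
t 28.28 pos [ 0.5467 -0.2384  0.2885] shift [-0.0015  0.0008  0.0775] | 0.078 rot [0.0006 0.0004 0.0009] f [ 0.6 -0.1  1. ] w 0.043
0.85 [array([320., 218.]), array([320., 265.]), array([320., 310.])]
0.9 [array([329., 219.]), array([329., 268.]), array([329., 313.])]
0.95 [array([339., 221.]), array([338., 270.]), array([338., 316.])]
1.0 [array([349., 222.]), array([348., 272.]), array([348., 319.])]
```

View pics/l1.png

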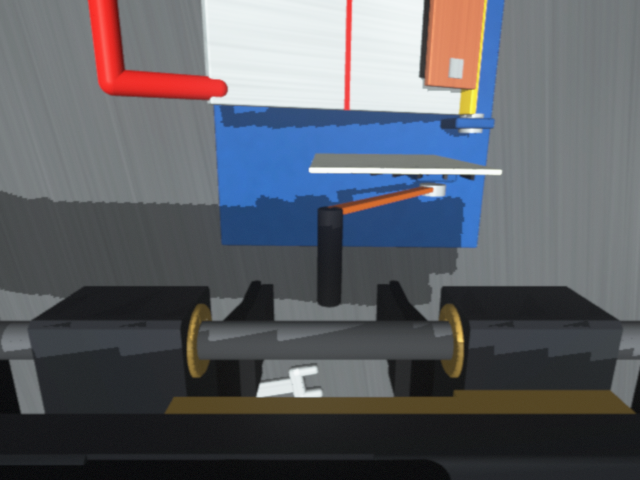

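arm_command --commands '[[50, [0.002, 0.003, 0.02], [0, 0, 0]], [50, [0.002, 0.003, 0.04], [0, 0, 0]], [50, [0.002, 0.003, 0.06], [0, 0, 0]], [50, [0.002, 0.003, 0.075], [0, 0, 0]], [50, [0.002, 0.003, 0.075], [0, 0, 0]], [50, [0.002, 0.003, 0.075], [0, 0, 0]], [5, [0.002, 0.003, 0.075], [0, 0, 0]], [5, [0.002, 0.003, 0.075], [0, 0, 0]], [5, [0.002, 0.003, 0.075], [0, 0, 0]], [5, [0.002, 0.003, 0.075], [0, 0, 0]]]' --squeeze 10

```text
time: 29.17
ee_pos: [0.5499, -0.2383, 0.213]
eef_rot: [0.757, 0.653, -0.0, 0.0]
ft_force: [-0.4, 0.8, -1.0]
width: 0.0246
```

arm_command --commands '[[5, [0, 0, 0], [0, 0, 0]], [5, [0, 0, 0], [0, 0, 0]], [5, [0, 0, 0], [0, 0, 0]], [5, [0, 0, 0], [0, 0, 0]], [5, [0, 0, 0], [0, 0, 0]], [5, [0, 0, 0], [0, 0, 0]], [5, [0, 0, 0], [0, 0, 0]], [5, [0, 0, 0], [0, 0, 0]], [5, [0, 0, 0], [0, 0, 0]], [5, [0, 0, 0], [0, 0, 0]]]'

```text
time: 30.0
ee_pos: [0.5496, -0.2382, 0.2124]
eef_rot: [0.757, 0.653, -0.0, -0.0]
ft_force: [-3.2, -0.3, 4.9]
width: 0.0138
```

```bash
python3 -c "
from rig import *
from plan import *
plan([.5473,-.2400,.211],81.57)
s,c=snap('wrist','m1'); s,c=snap('side','m2',(285,110,445,260),4)
"
```

```text
t 30.0 pos [ 0.5496 -0.2382  0.2124] shift [-0.0021 -0.002   0.0014] | 0.003 rot [-0.0009  0.0002 -0.0009] f [-3.2 -0.3  4.9] w 0.0138
```

View pics/m1.png

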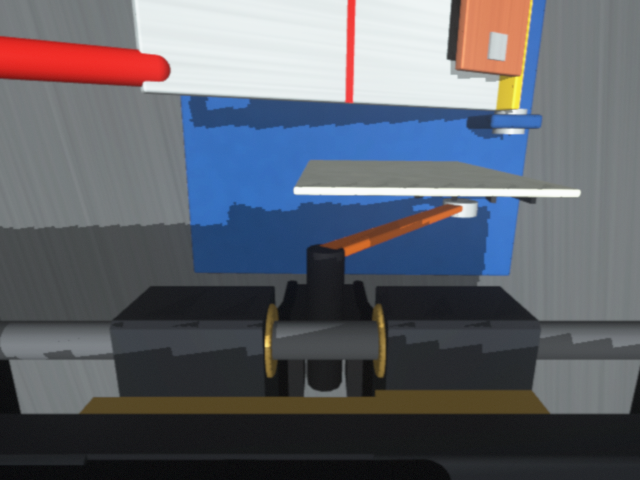

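View pics/m2.png

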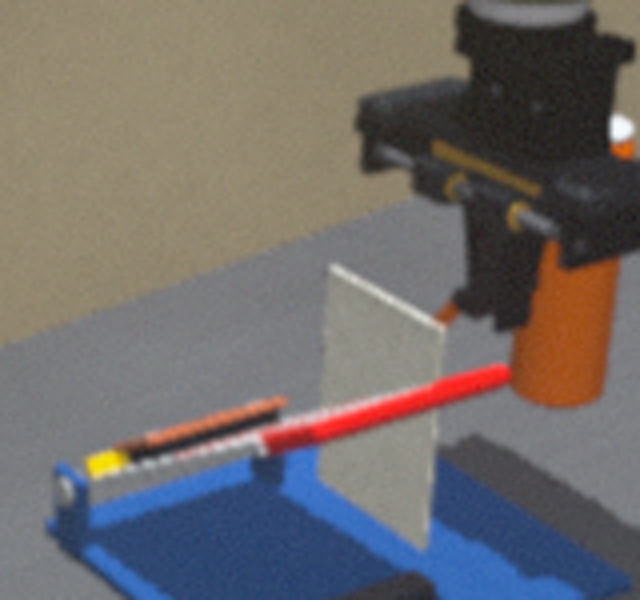

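arm_command --commands '[[5, [0, -0.005, 0.0042], [0, 0, 0]], [5, [0, -0.0098, 0.0086], [0, 0, 0]], [5, [0, -0.0143, 0.0132], [0, 0, 0]], [5, [0, -0.0186, 0.0181], [0, 0, 0]], [5, [0, -0.0227, 0.0232], [0, 0, 0]], [5, [0, -0.0265, 0.0284], [0, 0, 0]], [5, [0, -0.03, 0.0339], [0, 0, 0]], [5, [0, -0.03, 0.0339], [0, 0, 0]], [5, [0, -0.03, 0.0339], [0, 0, 0]], [5, [0, -0.03, 0.0339], [0, 0, 0]]]'

```text
time: 30.93
ee_pos: [0.5197, -0.2336, 0.178]
eef_rot: [0.757, 0.653, -0.0, -0.001]
ft_force: [1.3, 1.0, -2.4]
width: 0.0137
```

```bash
python3 -c "
from rig import *
from plan import *
plan([.5196,-.236,.1789],81.57)
s,c=snap('side','n2',(285,110,445,260),4)
"
```

```text
t 30.93 pos [ 0.5197 -0.2336  0.178 ] shift [-0.0024  0.0002 -0.0009] | 0.003 rot [-0.0018 -0.0003 -0.0007] f [ 1.3  1.  -2.4] w 0.0137
```

View pics/n2.png

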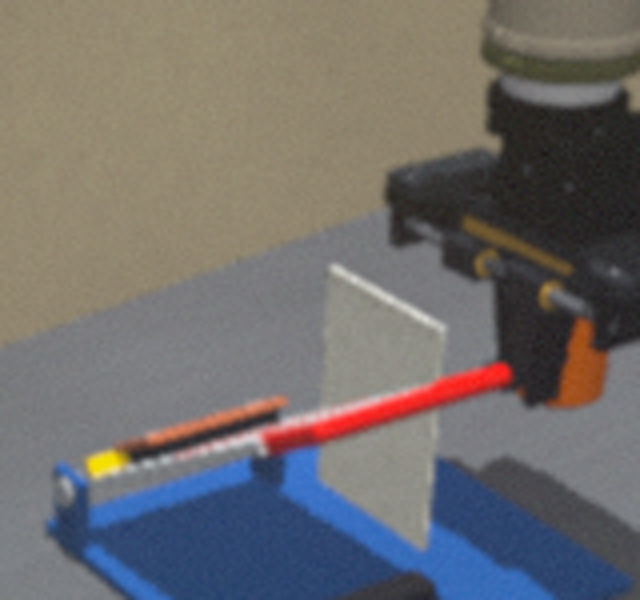

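Release (open to about 45%), raise straight up, then look.

arm_command --commands '[[45, [0, 0, 0], [0, 0, 0]], [45, [0, 0, 0], [0, 0, 0]], [45, [0, 0, 0], [0, 0, 0]], [45, [0, 0, 0], [0, 0, 0]], [45, [0, 0, -0.01], [0, 0, 0]], [45, [0, 0, -0.035], [0, 0, 0]], [45, [0, 0, -0.07], [0, 0, 0]], [45, [0, 0, -0.1], [0, 0, 0]], [45, [0, 0, -0.12], [0, 0, 0]], [45, [0, 0, -0.12], [0, 0, 0]]]'

```text
time: 31.82
ee_pos: [0.5216, -0.234, 0.304]
eef_rot: [0.757, 0.653, 0.001, 0.003]
ft_force: [1.4, -0.6, 1.4]
width: 0.0392
```

```bash
python3 -c "
from rig import *
from plan import *
P=(.56217,-.09062,-.1472)
plan([.5196,-.236,.30],81.57)
s,c=snap('wrist','o1')
for a in (.5,.55,.6): print(a,[np.round(w2px(c,needle_pt(P,a,(-.13,y,0)),s)) for y in (-.0025,-.03,-.0575)],[np.round(w2px(c,ramp_pt(P,a,m),s)) for m in [(-.205,-.065,0),(-.12,-.065,0),(-.25,-.057,-.004)]])
"
```

```text
t 31.82 pos [ 0.5216 -0.234   0.304 ] shift [-0.0023 -0.0017  0.004 ] | 0.005 rot [ 0.0062  0.0025 -0.0008] f [ 1.4 -0.6  1.4] w 0.0392
0.5 [array([315., 203.]), array([315., 242.]), array([315., 280.])] [array([255., 112.]), array([375., 114.]), array([170.,  94.])]
0.55 [array([320., 204.]), array([320., 245.]), array([320., 283.])] [array([262., 111.]), array([381., 114.]), array([175.,  92.])]
0.6 [array([325., 206.]), array([325., 247.]), array([325., 286.])] [array([270., 110.]), array([387., 113.]), array([182.,  90.])]
```

View pics/o1.png

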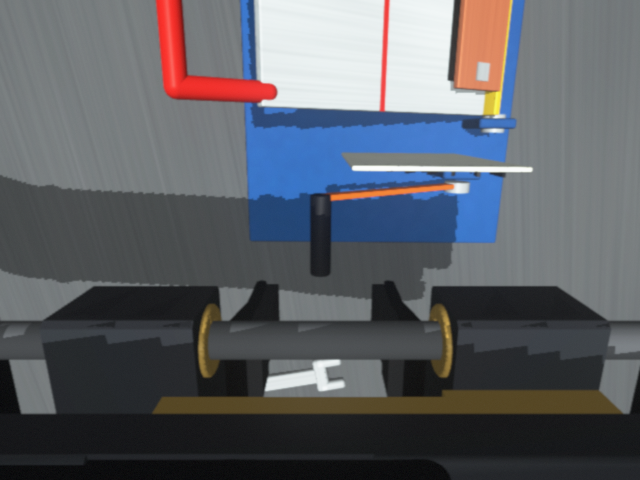

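arm_command --commands '[[45, [0, -0.02, -0.02], [0, 0, 0]], [45, [0, -0.04, -0.04], [0, 0, 0]], [45, [0, -0.06, -0.06], [0, 0, 0]], [45, [0, -0.08, -0.08], [0, 0, 0]], [45, [0, -0.1, -0.1], [0, 0, 0]], [45, [0, -0.1, -0.12], [0, 0, 0]], [45, [0, -0.1, -0.12], [0, 0, 0]], [45, [0, -0.1, -0.12], [0, 0, 0]], [45, [0, -0.1, -0.12], [0, 0, 0]], [45, [0, -0.1, -0.12], [0, 0, 0]]]'

```text
time: 32.7
ee_pos: [0.4211, -0.219, 0.417]
eef_rot: [0.757, 0.653, -0.0, -0.001]
ft_force: [-0.3, -0.2, -0.4]
width: 0.0389
```

```bash
python3 -c "
from rig import *
from plan import *
P=(.56217,-.09062,-.1472)
s,c=snap('side','p2',(285,140,445,260),5)
for a in (.5,.55,.6): print(a,[np.round((w2px(c,needle_pt(P,a,(-.13,y,0)))-[285,140])*5) for y in (-.0025,-.03,-.0575)],[np.round((w2px(c,ramp_pt(P,a,m))-[285,140])*5) for m in [(-.25,.051,-.004),(-.25,-.051,-.004),(-.205,.065,0)]])
print(s['time'],s['ee_pos'])
"
```

```text
0.5 [array([620., 322.]), array([666., 307.]), array([711., 293.])] [array([424., 404.]), array([621., 340.]), array([330., 411.])]
0.55 [array([617., 308.]), array([662., 293.]), array([707., 279.])] [array([415., 373.]), array([613., 311.]), array([323., 387.])]
0.6 [array([613., 294.]), array([658., 280.]), array([703., 266.])] [array([406., 342.]), array([604., 281.]), array([315., 363.])]
32.7 [ 0.42111913 -0.21896486  0.4170463 ]
```

View pics/p2.png

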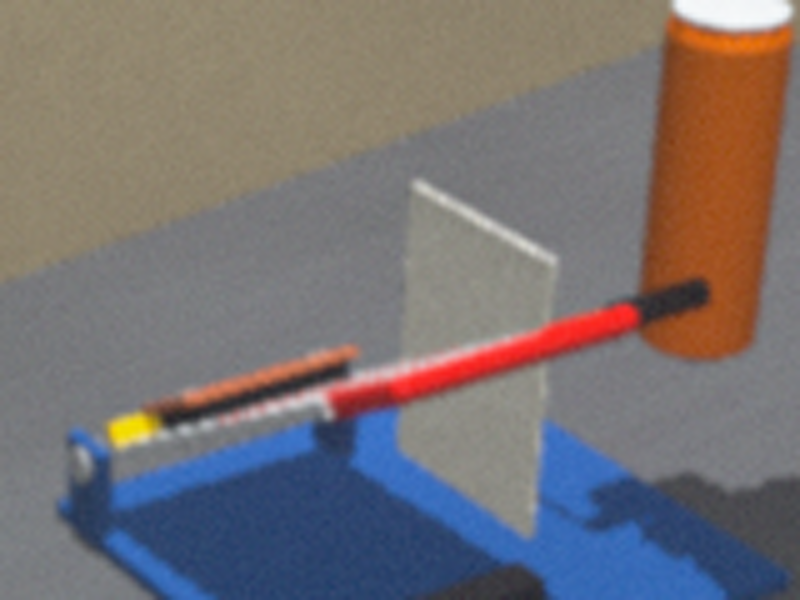

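```bash
python3 -c "
from h import *
s,c=snap('top','q',(110,130,590,370),1.6); print(read_state()['joint_vel'].round(3))"
```

```text
[-0.    -0.001  0.001 -0.004 -0.002  0.     0.002]
```

View pics/q.png

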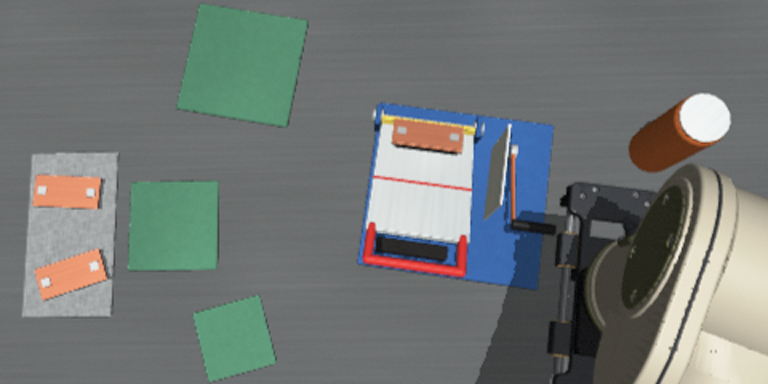

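The top view shows the pad centred at the lip below the red line, and the green mat empty. The spare pads and the can haven't moved, and the arm is clear.

```bash
python3 -c "
from bench import *
print(close_job())"
```

```text
the job is handed in; nothing more can be done
None
```

The job is handed in at about 33 s of the 72 s allowed; handing in gave no verdict.

**What I did:** I laid the pad from the 130 mm green mat across the ramp's upper end, at about x = −0.16 m in the hinge frame. I let go of it and lifted the ramp by its handle in small steps. The pad had not moved at about 0.536 rad and was slipping at about 0.554 rad (about 31–32°). It slid down by itself to the yellow lip. I released the handle there and swung the needle to about 0.55 rad.

**Last checks:**
- **Ramp and needle:** the wrist view gives about 0.55 rad for both. The side view puts the needle about 0.01 rad lower, around 0.54, after allowing for a 1–2 px calibration offset. The difference is well inside the 0.07 rad tolerance.
- **Pad:** it lies at the lip, near the middle of the ramp's width and slightly turned.
- **Rest of the scene:** the green mat is empty, the spare pads and the can look unmoved, and the arm is clear of everything. In the last top view the arm covered the spanner. I saw part of it in an earlier wrist picture and never reached near it.

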